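# Clear the finished valve cartridges from the press nest and the delivery tray

### The job

Collect every brass valve cartridge in the low red bin, resting on the bin's floor and not on top of one another. One is stuck deep in the press nest: lift the knockout fully up by its yellow grip to eject it, take it out by its spindle, and leave the knockout pushed fully down again; the others come straight up out of the grey tray by their spindles. Leave the black plug in its pocket.

Things in the scene. Friction and masses are not known exactly. Their poses are not given: they have to be found in the camera images.
- cart0: a brass valve cartridge, about 160 g: a square block 32 x 32 x 24 mm high, with a square spindle 12 x 12 mm standing 24 mm out of its top's middle (steel, blue-capped). Origin: the block's centre, 12 mm above its underside; z along the spindle, x and y square to the block's sides. Starts sunk in the press nest, spindle tip 2 mm below the nest's top; always present.
- cart1: a brass valve cartridge, about 160 g: a square block 32 x 32 x 24 mm high, with a square spindle 12 x 12 mm standing 24 mm out of its top's middle (steel, blue-capped). Origin: the block's centre, 12 mm above its underside; z along the spindle, x and y square to the block's sides. Starts in a tray pocket, block flush, if present (three to five of cart1 to cart5 are).
- cart2: a brass valve cartridge, about 160 g: a square block 32 x 32 x 24 mm high, with a square spindle 12 x 12 mm standing 24 mm out of its top's middle (steel, blue-capped). Origin: the block's centre, 12 mm above its underside; z along the spindle, x and y square to the block's sides. Starts in a tray pocket, block flush, if present (three to five of cart1 to cart5 are).
- cart3: a brass valve cartridge, about 160 g: a square block 32 x 32 x 24 mm high, with a square spindle 12 x 12 mm standing 24 mm out of its top's middle (steel, blue-capped). Origin: the block's centre, 12 mm above its underside; z along the spindle, x and y square to the block's sides. Starts in a tray pocket, block flush, if present (three to five of cart1 to cart5 are).
- cart4: a brass valve cartridge, about 160 g: a square block 32 x 32 x 24 mm high, with a square spindle 12 x 12 mm standing 24 mm out of its top's middle (steel, blue-capped). Origin: the block's centre, 12 mm above its underside; z along the spindle, x and y square to the block's sides. Starts in a tray pocket, block flush, if present (three to five of cart1 to cart5 are).
- cart5: a brass valve cartridge, about 160 g: a square block 32 x 32 x 24 mm high, with a square spindle 12 x 12 mm standing 24 mm out of its top's middle (steel, blue-capped). Origin: the block's centre, 12 mm above its underside; z along the spindle, x and y square to the block's sides. Starts in a tray pocket, block flush, if present (three to five of cart1 to cart5 are).
- plug0: a black plastic blanking plug, 32 x 32 x 24 mm, filling one pocket of the grey tray flush with its top, no spindle. Origin: its centre. It stays in its pocket.
- tray: the fixed grey plastic delivery tray, 190 (x) x 130 (y) x 32 mm high, with six square pockets 35 mm wide and 24 mm deep, at x = -58, 0, 58 mm and y = -29, 29 mm. Origin: the centre of its underside.
- nest: the fixed press nest: an aluminium block 90 x 90 mm, top face 72 mm above the table, with a square cavity 35 mm wide in the middle, 50 mm deep. A knockout rod comes up through a 17 mm hole in the cavity's floor. Origin: on the table under the block's centre; the knockout's yellow grip lies on its -x side.
- knockout (a joint): height of the knockout in m: 0 fully down (rod tip 1 mm below the cavity's floor), 0.028 fully up (the block of a cartridge in the nest is then just proud of the top face, its spindle wholly outside). It moves straight up and down, with about 5 N of friction, and stays where it is left.
- knockout_grip (a point): centre of the knockout's yellow grip, 20 x 20 x 24 mm high, its sides parallel to the nest's x and y, on a 10 mm upright post 85 mm from the nest's centre on the nest's -x side, 72 mm above the table when down. Lifting it lifts the rod.
- bin: the loose, low, empty red bin, 220 (x) x 145 (y) mm outside, 600 g, open on top: floor and walls 5 mm thick, with a thin dark mat on the floor, the wall on its -x side 35 mm high, the other three 45 mm. Origin: the centre of its underside.
There are look-alikes about, which are no part of the job. What is shaped like the cart1 but green is not meant.

How it is judged:
On the way, in this order (a step that is already met when the one before it is completed fails the run):
1. the knockout has been lifted and the stuck cartridge stands raised on it in the nest (value of joint knockout above 0.022 m and z of cart0 in the frame of nest above 0.053 m and horizontal distance between cart0 and nest below 0.01 m), for 0.2 s.
2. the stuck cartridge has been put in the red bin (x of cart0 in the frame of bin between -0.103 and 0.103 m and y of cart0 in the frame of bin between -0.066 and 0.066 m and z of cart0 in the frame of bin between 0 and 0.029 m), for 0.2 s.
At the end, for the whole second after the job is handed in: every cartridge present lies still inside the red bin, the centre of its brass block less than 29 mm above the bin's underside (on the floor, standing or lying, not on another cartridge); the knockout is within 4 mm of fully down; the bin stands level; the black plug is within 15 mm of where it was (all of step 2 and linear speed of each of cart0, cart1, cart2, cart3, cart4, cart5 below 0.02 m/s and x of cart1 in the frame of bin between -0.103 and 0.103 m and y of cart1 in the frame of bin between -0.066 and 0.066 m and z of cart1 in the frame of bin between 0 and 0.029 m and x of cart2 in the frame of bin between -0.103 and 0.103 m and y of cart2 in the frame of bin between -0.066 and 0.066 m and z of cart2 in the frame of bin between 0 and 0.029 m and x of cart3 in the frame of bin between -0.103 and 0.103 m and y of cart3 in the frame of bin between -0.066 and 0.066 m and z of cart3 in the frame of bin between 0 and 0.029 m and x of cart4 in the frame of bin between -0.103 and 0.103 m and y of cart4 in the frame of bin between -0.066 and 0.066 m and z of cart4 in the frame of bin between 0 and 0.029 m and x of cart5 in the frame of bin between -0.103 and 0.103 m and y of cart5 in the frame of bin between -0.066 and 0.066 m and z of cart5 in the frame of bin between 0 and 0.029 m and value of joint knockout below 0.004 m and angle between bin's own z axis and vertical below 0.1 rad and distance of plug0 from where it was at the start of the episode below 0.015 m); the robot touches nothing.
It fails at once if the black plug is lifted out of its pocket (z of plug0 in the frame of tray above 0.045 m).
Of cart1, cart2, cart3, cart4, cart5 only 3 to 5 are there at a start; the rules pass over those that are not, and their reading is None.
At some moment in a run one of bin may be knocked a few centimetres aside while the robot is not near it.
Once in a run the grip may slacken for a moment while it holds something.
It also fails if it takes over 210 s, if anything falls off the work surface, if the arm or the gripper's body presses on something with over 40 N, if the wrist force passes 120 N, or if a joint passes its speed limit or range.

### The arm

A 6-joint arm with a two-finger parallel gripper is mounted at the origin on the work surface. World frame = base frame: x ahead of the robot, y to its left, z up, the work surface at z = 0. Lengths are in m, angles in rad, forces in N, time in s.
With the tool pointing down it reaches from about 0.35 to 0.975 m from the base axis. Payload 7.1 kg.
Tool frame: the origin (TCP) lies between the finger pads; the fingertips stand 22 mm ahead of it and the grasp point (between the pads) lies 3 mm ahead of it; y points along the fingers, z is the direction in which the jaws open and shut, and the axes are right-handed (so a half turn about y gives the same grasp; the last joint's range is limited). The gripper opens to 88 mm and grips with 3 to 60 N. Pads are 20 mm wide; open, the fingers measure 115 mm over their backs; the gripper's body (75 mm by 178 mm) begins 61 mm behind the grasp point.
Start: joints at [-1.294, 0.423, 1.63, -0, 1.089, -0.019], TCP at [0.182, -0.598, 0.245] pointing down, gripper open.
Joint ranges: [-3, 3], [-0.9, 2.11], [0.09, 2.58], [-1.31, 4.45], [0.11, 2.69], [-2.54, 2.54]. Speed limits (rad/s): [2.39, 2.39, 3.01, 3.14, 3.14, 3.14].

### API

Orientations are given as a rotation vector (axis times angle).
In Python, from cell import sensors, eyes, ticket gives the robot as it stands.
- The arm moves only by the shell command python3 -m crank 'ROWS'. ROWS is JSON, a list of rows, each a list of 5 numbers: the shift along the tool's x, y, z in mm, then the turn about the tool's y in rad, then the finger opening in mm, from 0 to 87.8. In form: [[dx, dy, dz, twist, gripper], ...]. A call has 1 to 20 rows; each row is the pose to reach, as a shift and turn from the pose measured when the call began, along the tool's axes at that moment; what a row does not reach only later rows make up. A row lasts 1/10 s, in which the tool goes at most 50 mm and 8.59 degrees, less where a joint would pass 70% of its speed; a pose out of reach is approached as far as the arm can. A call with a gripper value outside its range is refused whole. The fingers move at their own pace and stop on an object; the grip force is fixed at half the most. Time passes only in rows, so rows that repeat a pose let the fingers close. It gives the time, the measured TCP pose, the force and the opening at its end, in the units of the state.
- sensors.read_state(): the state, without advancing time (a new reading comes with each control period).
- eyes.capture(name): name is "side" or "top"; returns the picture (384x512x3 uint8, blue, green, red); there is no depth.
- eyes.camera_model(name): a dict with "fx", "fy", "cx", "cy" (pixels), "R" (3x3) and "t" (3): a world point X has camera coordinates R X + t. Camera axes: x right, y down, z forward; pixel columns grow to the right and rows downward; lengths in m; the calibration is good to about 2 mm. A picture is of the moment at which its call begins. camera_model takes no time and is no camera call.
- ticket.sign_off(): hands the job in, once; it reports no verdict.
The state is a dict: "t": time; "qpos": joint angles; "joint_vel": joint speeds; "joint_efforts": joint torques, N m; "ee_pos": TCP position; "orientation": TCP orientation; "wrist_force": force on the tool from outside, world axes, zero at the start; "wrist_torque": the same for the moment, N m; "grip_width": opening from 0.0 (shut) to 1.0 (fully open).
Only numpy, scipy, OpenCV 4.12 (cv2) and the standard library are available. Lean on these libraries where they do the work, as an engineer would, in place of code of your own. Each camera call takes 0.05 s, during which the arm holds its last target.

## Working session

There is one attempt and no reset: what is moved stays moved. The work goes in short steps, Python scripts to look and compute and a shell command to move; the robot and the scene stay as the last step left them, time stands still between calls to the robot, and variables do not carry over. Pictures are saved under pics/ and viewed, and the job is handed in when it is done.

```bash
ls; mkdir -p pics; python3 - <<'E'
from cell import sensors, eyes, ticket
import cv2
s=sensors.read_state()
for k,v in s.items(): print(k,v)
for n in ("side","top"):
    m=eyes.camera_model(n); print(n,m)
    im=eyes.capture(n); cv2.imwrite(f"pics/{n}0.png",cv2.resize(im,None,fx=1.5,fy=1.5,interpolation=cv2.INTER_CUBIC)); cv2.imwrite(f"pics/{n}0_raw.png",im)
E
```

```text
pics
t 0.0
qpos [-1.29397136e+00  4.23848974e-01  1.63068865e+00 -1.13004223e-05
  1.08859360e+00 -1.90198034e-02]
joint_vel [-3.39304311e-04  1.88604233e-03 -2.37671628e-03 -5.56699713e-05
  1.06178593e-03 -1.38263864e-03]
joint_efforts [-1.77860962e-03 -5.44637561e+01 -2.73664516e+01  6.42987876e-02
  2.28395441e-02 -1.21994112e-04]
ee_pos [ 0.18208435 -0.59734066  0.24389712]
orientation [-0.30755054  2.0640469  -2.06086793]
wrist_force [-0.25869746  0.02467688 -0.09603332]
wrist_torque [ 0.01129958  0.02423753 -0.04709791]
grip_width 0.9983462251237356
side {'fx': 350.5618895953887, 'fy': 350.5618895953887, 'cx': 250.15011048260777, 'cy': 187.4710181940065, 'R': array([[-0.93772651, -0.34719071,  0.0112962 ],
       [-0.26079716,  0.68216064, -0.68311178],
       [ 0.22946424, -0.64351804, -0.73022646]]), 't': array([0.47492842, 0.18277588, 0.73839814])}
top {'fx': 498.71541509407433, 'fy': 498.71541509407433, 'cx': 253.35120431722828, 'cy': 193.55541925280454, 'R': array([[ 0.02204687, -0.99967704, -0.0126392 ],
       [-0.98940696, -0.02000248, -0.14378372],
       [ 0.14348447,  0.01567529, -0.98952842]]), 't': array([0.00352582, 0.51789858, 1.00817265])}
```

View pics/side0.png

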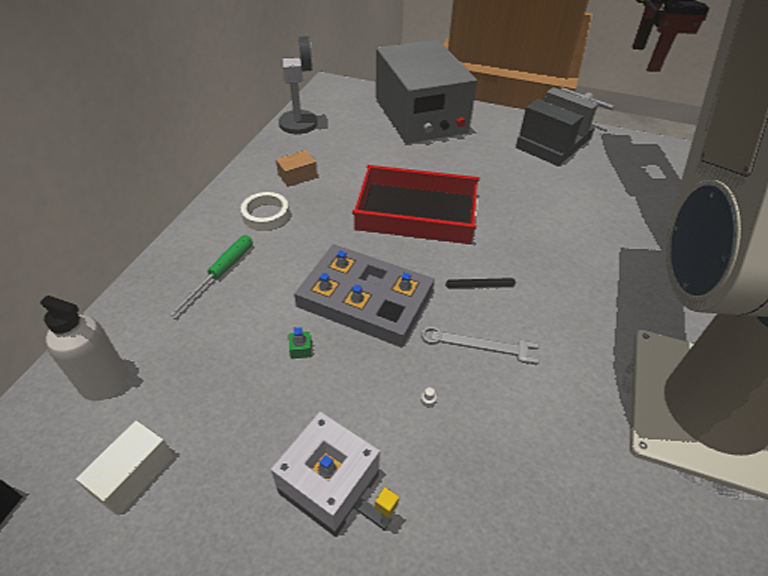

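View pics/top0.png

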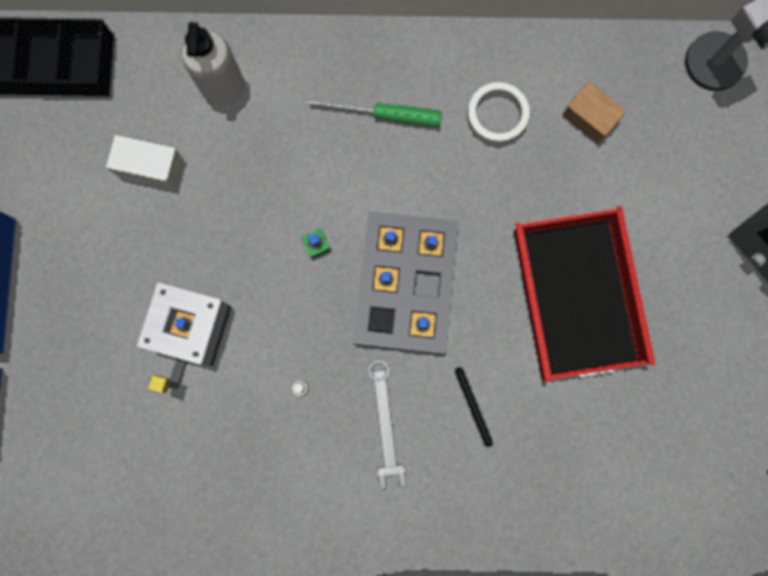

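The side view shows the nest at about (327,470), the yellow grip at (387,500), the tray at (365,293) with four blue-capped cartridges, one empty pocket and one black plug, and the red bin at (418,203). The top view shows the same layout. There's also a green look-alike at (315,242). Next I'll enlarge crops to measure from.

```bash
python3 - <<'E'
import cv2,numpy as np
s=cv2.imread("pics/side0_raw.png");t=cv2.imread("pics/top0_raw.png")
def crop(im,x0,y0,w,h,k,name):
    c=cv2.resize(im[y0:y0+h,x0:x0+w],None,fx=k,fy=k,interpolation=cv2.INTER_CUBIC)
    for i in range(0,w,10):
        cv2.line(c,(i*k,0),(i*k,5 if i%50 else 14),(0,255,255),1); 
        if i%20==0: cv2.putText(c,str(x0+i),(i*k,24),0,.4,(0,255,255),1)
    for j in range(0,h,10):
        cv2.line(c,(0,j*k),(5,j*k),(0,255,255),1)
        if j%20==0: cv2.putText(c,str(y0+j),(7,j*k+4),0,.4,(0,255,255),1)
    cv2.imwrite("pics/"+name,c)
crop(t,80,180,80,90,6,"tnest.png")
crop(s,170,260,110,100,6,"snest.png")
crop(t,230,135,80,105,5,"ttray.png")
crop(s,190,155,110,80,7,"stray.png")
E
```

```text
(no output)
```

View pics/tnest.png

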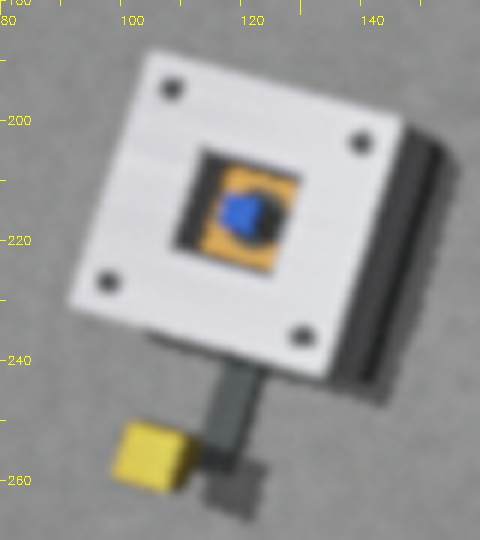

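View pics/snest.png

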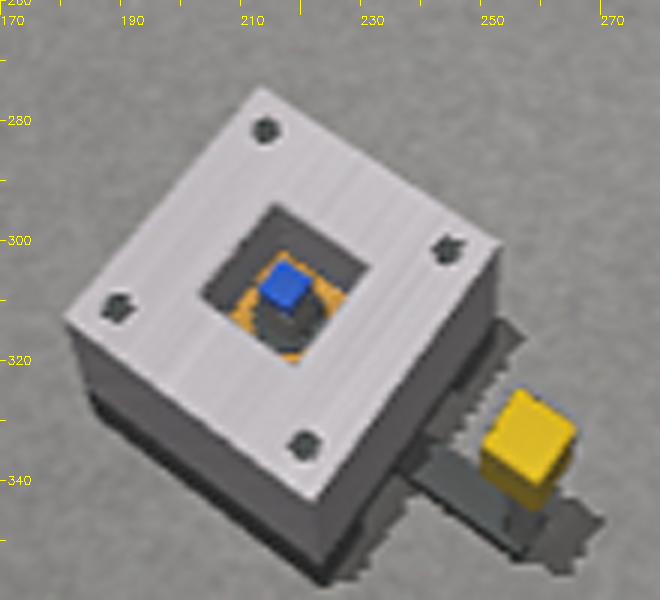

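View pics/ttray.png

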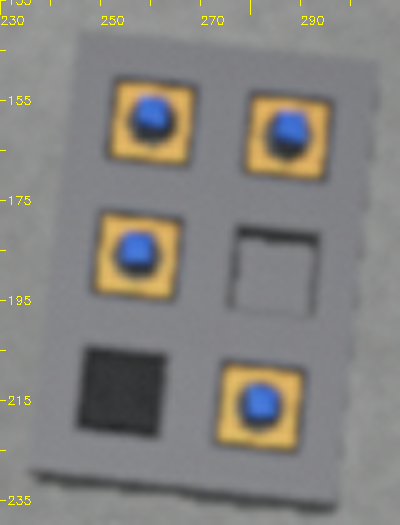

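View pics/stray.png

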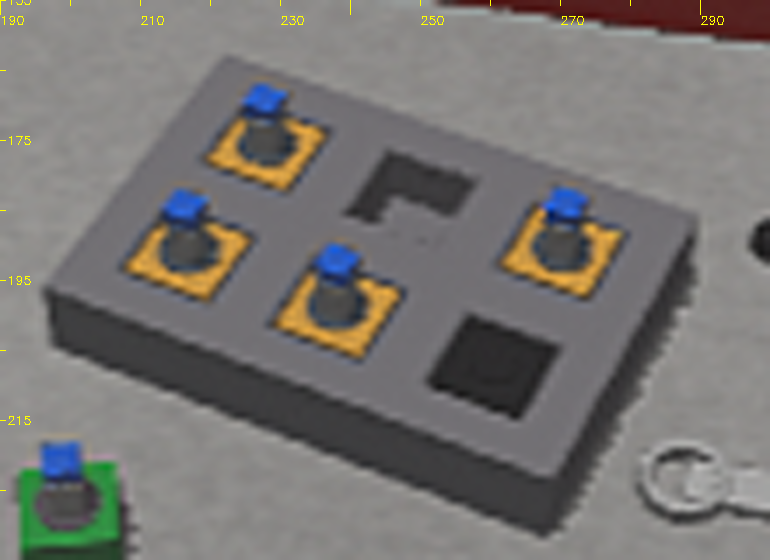

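```bash
cat > h.py <<'E'
import numpy as np, cv2
from scipy.spatial.transform import Rotation as Rn
from scipy.optimize import least_squares
from cell import sensors, eyes
C={n:eyes.camera_model(n) for n in("side","top")}
def proj(n,X):
    m=C[n];c=np.atleast_2d(X)@np.array(m["R"]).T+m["t"]
    return np.c_[m["fx"]*c[:,0]/c[:,2]+m["cx"],m["fy"]*c[:,1]/c[:,2]+m["cy"]]
def tri(ps,pt):
    f=lambda X:np.r_[(proj("side",X)-ps).ravel(),(proj("top",X)-pt).ravel()]
    r=least_squares(f,[.5,0,.05]);return r.x,np.abs(r.fun).max()
def onz(n,p,z):
    f=lambda X:(proj(n,[X[0],X[1],z])-p).ravel()
    return least_squares(f,[.5,0]).x
def crop(n,x0,y0,w,h,k,name,im=None):
    if im is None: im=eyes.capture(n)
    c=cv2.resize(im[y0:y0+h,x0:x0+w],None,fx=k,fy=k,interpolation=cv2.INTER_CUBIC)
    for i in range(0,w,10):
        cv2.line(c,(i*k,0),(i*k,5),(0,255,255),1)
        if i%20==0: cv2.putText(c,str(x0+i),(i*k,20),0,.4,(0,255,255),1)
    for j in range(0,h,10):
        cv2.line(c,(0,j*k),(5,j*k),(0,255,255),1)
        if j%20==0: cv2.putText(c,str(y0+j),(7,j*k+4),0,.4,(0,255,255),1)
    cv2.imwrite("pics/"+name,c); return im
def tool():
    s=sensors.read_state();return np.array(s["ee_pos"]),Rn.from_rotvec(s["orientation"]).as_matrix(),s
def goto(X,yaw=None):
    """rows for TCP world X; yaw = direction of jaw axis (tool z) in world, mod pi"""
    p,R,s=tool()
    d=R.T@(np.array(X)-p)*1000
    print("t",round(s["t"],2),"tcp",p.round(4),"grip",round(s["grip_width"]*87.8,1),"F",np.array(s["wrist_force"]).round(1))
    a=np.arctan2(R[1,2],R[0,2]); out="shift %.1f %.1f %.1f"%tuple(d)
    out+=" jaw yaw now %.3f tiltR[2]=%s q6 %.2f"%(a,R[2].round(3),s["qpos"][5])
    if yaw is not None:
        dy=(yaw-a+np.pi/2)%np.pi-np.pi/2
        # tool y points down => +twist lowers yaw
        out+=" twist %.3f"%(-dy*np.sign(-R[2,1]) * 1)
    print(out)
E
python3 - <<'E'
from h import *
top=dict(TL=(105.3,188),TR=(148,199.7),BR=(134.7,243),BL=(91.3,230.8))
side=dict(TR=(213.7,274.5),BR=(253.3,300.5),BL=(222.5,343.3),TL=(180.8,313))
P={}
for k in top: P[k],e=tri(side[k],top[k]);print(k,P[k].round(4),round(e,2))
c=np.mean(list(P.values()),0);xa=(P["TL"]+P["TR"]-P["BL"]-P["BR"])/2
yaw=np.arctan2(xa[1],xa[0]);print("nest",c,"yaw",yaw,"size",np.linalg.norm(xa))
print("grip pred",c[:2]-.085*np.array([np.cos(yaw),np.sin(yaw)]))
# grip top corners: top TL(130,422) TR(185,430)->face; side top face
# side grip top centre
print("grip tri",tri((170+528/6,260+438/6),(80+150/6,180+455/6)))
tc=[(260.4,156.6),(288,160.4),(257.4,184.6),(282.4,215.4)];sc=[(216.6,184.4),(228,169.1),(238.3,192.4),(271,184)]
for a,b in zip(sc,tc):
    X,e=tri(a,b);print("cap",X.round(4),round(e,2))
p,R,s=tool();print(R.round(3))
E
```

```text
TL [0.5178 0.3163 0.07  ] 0.28
TR [0.4959 0.2282 0.0679] 0.2
BR [0.4083 0.2504 0.0686] 0.19
BL [0.43   0.3382 0.0726] 0.16
nest [0.46299599 0.28324751 0.06974736] yaw -0.24654460708909726 size 0.09041833121098025
grip pred [0.38056626 0.30399214]
grip tri (array([0.38085273, 0.3051161 , 0.07972828]), np.float64(0.0236664878696331))
cap [0.5929 0.0011 0.0533] 0.38
cap [ 0.5865 -0.0563  0.0541] 0.03
cap [0.5343 0.0063 0.053 ] 0.02
cap [ 0.4713 -0.0463  0.0536] 0.04
[[-0.957 -0.     0.292]
 [-0.292  0.001 -0.957]
 [ 0.    -1.    -0.001]]
```

```bash
python3 - <<'E'
from h import *
goto([.5,-.15,.245]); goto([.3810,.3045,.17],1.324)
E
```

```text
t 0.1 tcp [ 0.1821 -0.5974  0.244 ] grip 87.9 F [ 0.7 -0.8  0.4]
shift -434.5 -0.6 -335.3 jaw yaw now -1.275 tiltR[2]=[ 0.    -1.    -0.001] q6 -0.02
t 0.1 tcp [ 0.1821 -0.5974  0.244 ] grip 87.9 F [ 0.7 -0.8  0.4]
shift -453.2 75.1 -804.7 jaw yaw now -1.275 tiltR[2]=[ 0.    -1.    -0.001] q6 -0.02 twist 0.543
```

```bash
python3 -m crank '[[-434,0,-335,0,60],[-434,0,-335,0,60],[-434,0,-335,0,60],[-434,0,-335,0,60],[-434,0,-335,0,60],[-434,0,-335,0,60],[-434,0,-335,0,60],[-434,0,-335,0,60],[-434,0,-335,0,60],[-434,0,-335,0,60],[-434,0,-335,0,60],[-453,0,-805,0.54,60],[-453,0,-805,0.54,60],[-453,0,-805,0.54,60],[-453,0,-805,0.54,60],[-453,0,-805,0.54,60],[-453,0,-805,0.54,60],[-453,0,-805,0.54,60],[-453,0,-805,0.54,60],[-453,0,-805,0.54,60]]'; python3 - <<'E'
from h import *
goto([.3810,.3045,.12],1.324);print(tool()[2]["qpos"])
E
```

```text
t: 2.1
ee_pos: [0.3891, 0.2706, 0.245]
orientation: [-0.256, -2.093, 2.09]
wrist_force: [0.7, -0.7, -0.5]
grip_width: 0.683
t 2.1 tcp [0.3891 0.2706 0.245 ] grip 60.0 F [ 0.7 -0.7 -0.5]
shift 16.0 125.1 -30.8 jaw yaw now -1.815 tiltR[2]=[ 0.001 -1.    -0.001] q6 2.40 twist 0.003
[5.81806285e-01 1.99477891e-01 1.95435316e+00 1.48032439e-03
 9.87407399e-01 2.39593699e+00]
```

```bash
python3 -m crank '[[16,100,-31,-1.5,50],[16,100,-31,-1.5,50],[16,100,-31,-1.5,50],[16,100,-31,-1.5,50],[16,100,-31,-1.5,50],[16,100,-31,-1.5,50],[16,100,-31,-1.5,50],[16,100,-31,-1.5,50],[16,100,-31,-1.5,50],[16,100,-31,-1.5,50],[16,100,-31,-3.14,50],[16,100,-31,-3.14,50],[16,100,-31,-3.14,50],[16,100,-31,-3.14,50],[16,100,-31,-3.14,50],[16,100,-31,-3.14,50],[16,100,-31,-3.14,50],[16,100,-31,-3.14,50],[16,100,-31,-3.14,50],[16,100,-31,-3.14,50]]'; python3 - <<'E'
from h import *
goto([.3810,.3045,.075],1.324);print(tool()[2]["qpos"])
E
```

```text
t: 4.1
ee_pos: [0.3809, 0.3046, 0.1449]
orientation: [-1.549, 0.299, -0.297]
wrist_force: [-0.4, -0.1, 0.1]
grip_width: 0.569
t 4.1 tcp [0.3809 0.3046 0.1449] grip 49.9 F [-0.4 -0.1  0.1]
shift 0.2 69.9 -0.1 jaw yaw now 1.191 tiltR[2]=[-0.001 -1.     0.001] q6 -0.54 twist -0.133
[ 6.49413332e-01  3.77362687e-01  1.99881120e+00  1.75411819e-03
  7.65456469e-01 -5.42994023e-01]
```

```bash
python3 -m crank '[[0,30,0,-0.133,50],[0,30,0,-0.133,50],[0,30,0,-0.133,50]]'; python3 - <<'E'
from h import *
goto([.3810,.3045,.075],1.324)
crop("side",170,240,140,120,5,"s1.png");crop("top",60,170,130,110,5,"t1.png")
E
```

```text
t: 4.4
ee_pos: [0.3803, 0.3042, 0.1146]
orientation: [-1.563, 0.199, -0.195]
wrist_force: [0.6, -0.3, -0.4]
grip_width: 0.57
t 4.4 tcp [0.3803 0.3042 0.1146] grip 50.0 F [ 0.6 -0.3 -0.4]
shift 0.7 39.6 0.5 jaw yaw now 1.320 tiltR[2]=[-0.002 -1.    -0.001] q6 -0.67 twist -0.004
```

View pics/s1.png

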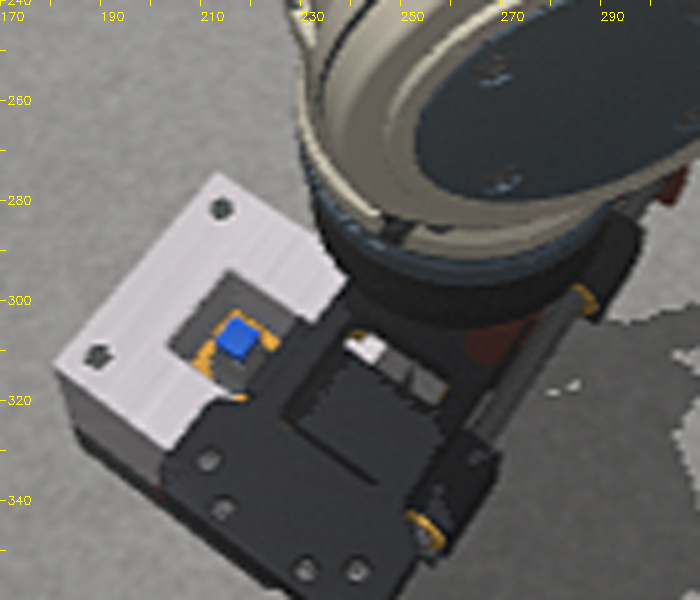

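The view shows the gripper hiding the grip, with the cartridge cap still visible at (215,307). I'm descending on the measured position.

```bash
python3 -m crank '[[0.7,20,0.5,0,50],[0.7,39,0.5,0,50],[0.7,39,0.5,0,50],[0.7,39,0.5,0,15],[0.7,39,0.5,0,15],[0.7,39,0.5,0,15],[0.7,39,0.5,0,15],[0.7,39,0.5,0,15],[0.7,39,0.5,0,15]]'; python3 - <<'E'
from h import *
goto([.3810,.3045,.075],1.324)
E
```

```text
t: 5.4
ee_pos: [0.382, 0.3046, 0.0771]
orientation: [-1.562, 0.196, -0.195]
wrist_force: [-0.2, -5.4, 6.8]
grip_width: 0.228
t 5.4 tcp [0.382  0.3046 0.0771] grip 20.0 F [-0.2 -5.4  6.8]
shift -0.9 2.1 -0.3 jaw yaw now 1.322 tiltR[2]=[-0. -1.  0.] q6 -0.67 twist -0.002
```

Width is 20.0 mm, so the grip is held. Now I'll lift 28 mm plus a little, slowly.

```bash
python3 -m crank '[[0,-6,0,0,15],[0,-12,0,0,15],[0,-18,0,0,15],[0,-24,0,0,15],[0,-28,0,0,15],[0,-30,0,0,15],[0,-30,0,0,15],[0,-30,0,0,15],[0,-30,0,0,15]]'; python3 - <<'E'
from h import *
goto([.3810,.3045,.075],1.324)
crop("side",150,220,140,120,5,"s2.png")
E
```

```text
t: 6.3
ee_pos: [0.3818, 0.3044, 0.1059]
orientation: [-1.562, 0.196, -0.195]
wrist_force: [7.2, 2.6, -27.0]
grip_width: 0.229
t 6.3 tcp [0.3818 0.3044 0.1059] grip 20.1 F [  7.2   2.6 -27. ]
shift -0.8 30.9 -0.1 jaw yaw now 1.322 tiltR[2]=[-0.001 -1.    -0.   ] q6 -0.67 twist -0.002
```

View pics/s2.png

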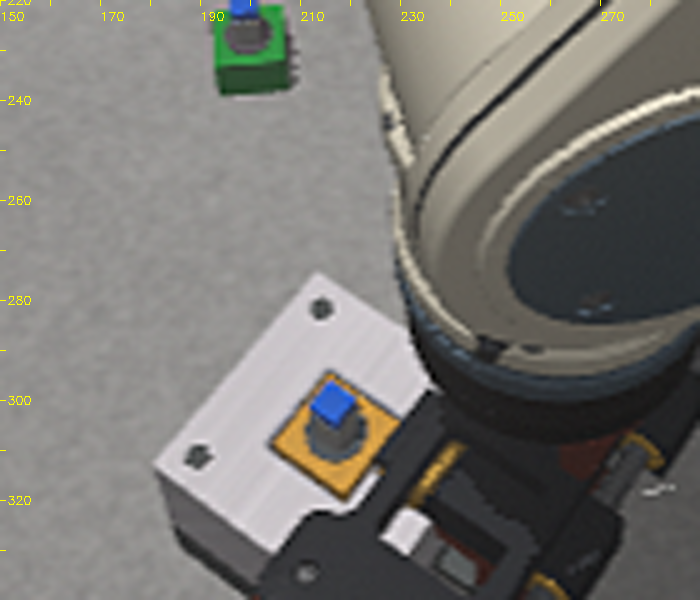

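The cartridge now stands raised: its brass top is level with the nest face, with the cap at (213,301). I'll ease off, release, rise and look again.

```bash
python3 -m crank '[[0,1,0,0,15],[0,1,0,0,45],[0,1,0,0,45],[0,1,0,0,45],[0,-30,0,0,45],[0,-60,0,0,45],[0,-60,0,0,45]]'; python3 - <<'E'
from h import *
goto([.463,.2833,.135],1.324)
im=crop("side",150,240,140,120,5,"s3.png");
E
```

```text
t: 7.05
ee_pos: [0.3837, 0.306, 0.1695]
orientation: [-1.557, 0.192, -0.199]
wrist_force: [-0.2, -0.1, -1.2]
grip_width: 0.509
t 7.05 tcp [0.3837 0.306  0.1695] grip 44.7 F [-0.2 -0.1 -1.2]
shift 82.3 34.8 -2.6 jaw yaw now 1.322 tiltR[2]=[ 0.003 -1.     0.005] q6 -0.67 twist -0.002
```

View pics/s3.png

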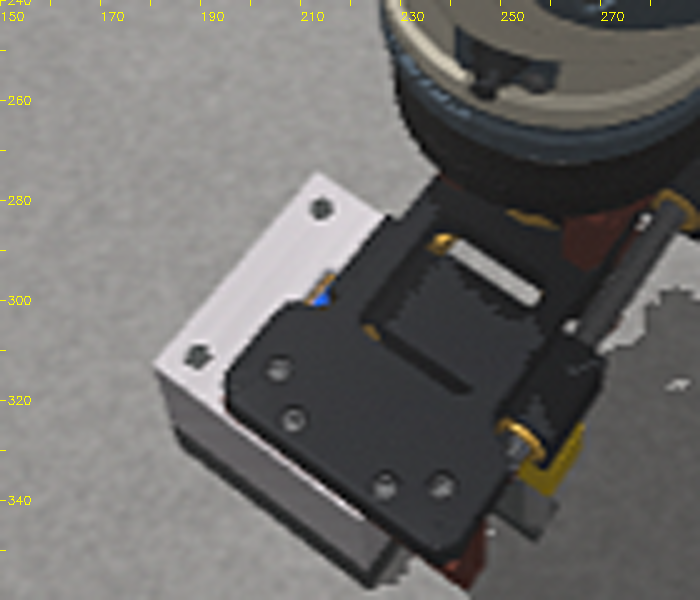

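```bash
python3 -m crank '[[41,0,-1,0,45],[82,5,-2.6,0,45],[82.3,35,-2.6,0,45],[82.3,35,-2.6,0,45],[82.3,35,-2.6,0,45]]'; python3 - <<'E'
from h import *
goto([.463,.2833,.099],1.324)
im=crop("top",80,150,140,120,5,"t4.png");im=crop("side",150,240,140,120,5,"s4.png");
E
```

```text
t: 7.6
ee_pos: [0.4607, 0.2819, 0.1319]
orientation: [-1.561, 0.196, -0.195]
wrist_force: [0.3, 0.3, -0.4]
grip_width: 0.509
t 7.6 tcp [0.4607 0.2819 0.1319] grip 44.6 F [ 0.3  0.3 -0.4]
shift 1.9 32.9 1.9 jaw yaw now 1.322 tiltR[2]=[-0.001 -1.     0.001] q6 -0.80 twist -0.002
```

View pics/s4.png

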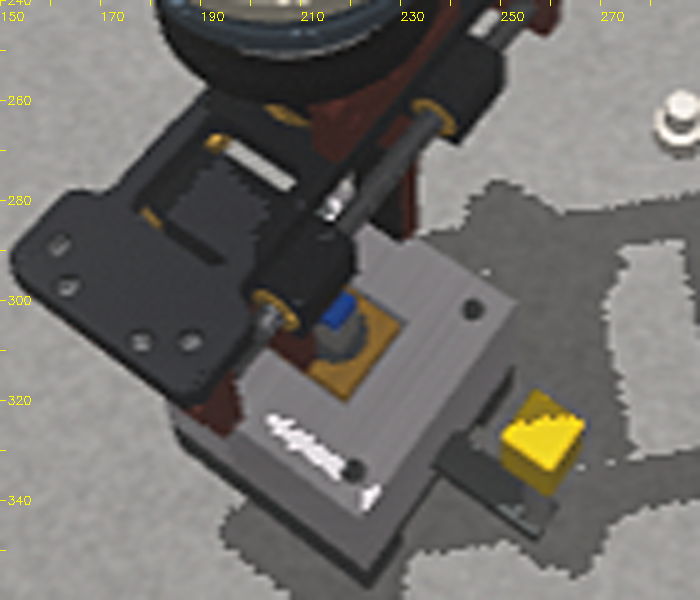

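The cartridge is still raised, with its cap at (217,302), and the grip is up. I'll descend, close and lift straight.

```bash
python3 -m crank '[[1.9,15,1.9,0,45],[1.9,33,1.9,0,45],[1.9,33,1.9,0,45],[1.9,33,1.9,0,45],[1.9,33,1.9,0,5],[1.9,33,1.9,0,5],[1.9,33,1.9,0,5],[1.9,33,1.9,0,5],[1.9,33,1.9,0,5],[1.9,33,1.9,0,5]]'; python3 - <<'E'
from h import *
goto([.463,.2833,.099],1.324)
E
```

```text
t: 8.7
ee_pos: [0.4641, 0.2844, 0.1006]
orientation: [-1.559, 0.193, -0.197]
wrist_force: [-0.3, 0.2, 2.4]
grip_width: 0.134
t 8.7 tcp [0.4641 0.2844 0.1006] grip 11.7 F [-0.3  0.2  2.4]
shift -0.8 1.6 -1.3 jaw yaw now 1.322 tiltR[2]=[ 0.002 -1.     0.004] q6 -0.80 twist -0.002
```

```bash
python3 -m crank '[[0,-12,0,0,5],[0,-24,0,0,5],[0,-40,0,0,5],[0,-70,0,0,5],[0,-100,0,0,5],[0,-110,0,0,5],[0,-110,0,0,5]]'; python3 - <<'E'
from h import *
im=crop("side",220,90,120,85,6,"sb.png");im=crop("top",330,125,120,140,4,"tb.png");
cv2.imwrite("pics/s5.png",eyes.capture("side"))
E
```

```text
t: 9.4
ee_pos: [0.4646, 0.2846, 0.2126]
orientation: [-1.556, 0.191, -0.199]
wrist_force: [0.3, 0.0, -0.9]
grip_width: 0.132
```

View pics/sb.png

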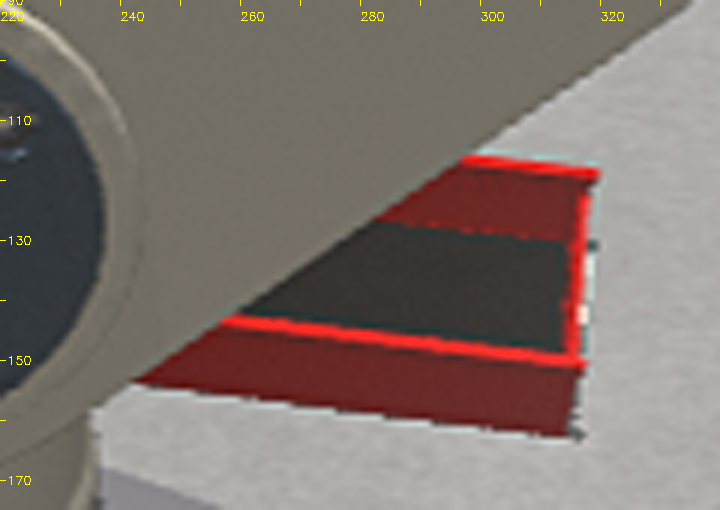

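View pics/tb.png

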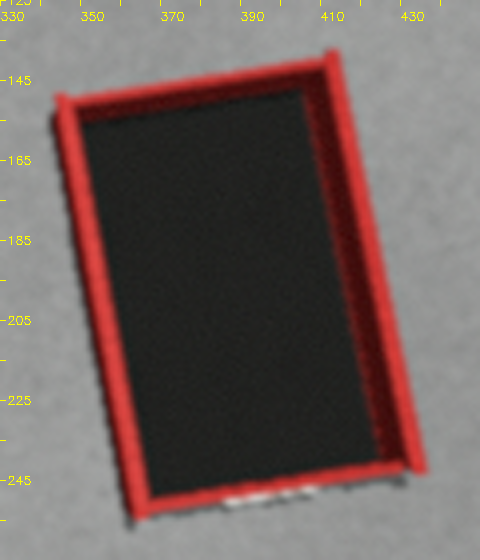

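View pics/s5.png

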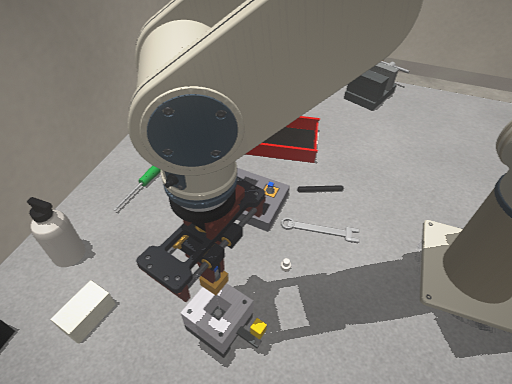

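```bash
cat >> h.py <<'E'
def binfit(tl,tr,br,bl,z=.043):
    P=np.array([onz("top",p,z) for p in (tl,tr,br,bl)]);c=P.mean(0)
    xa=(P[0]+P[1]-P[2]-P[3])/2; ya=(P[0]+P[3]-P[1]-P[2])/2
    y=np.arctan2(xa[1],xa[0])
    print("bin",c.round(4),"yaw %.3f"%y,"len",np.linalg.norm(xa).round(4),np.linalg.norm(ya).round(4), "yaw from y %.3f"%(np.arctan2(ya[1],ya[0])-np.pi/2))
    return c,y
def binpt(c,y,p): return c+np.array([[np.cos(y),-np.sin(y)],[np.sin(y),np.cos(y)]])@np.array(p)
E
python3 - <<'E'
from h import *
c,y=binfit((344.3,148.8),(414.3,137.5),(436.8,242.5),(363.3,255))
print(tri((317.5,150.8),(363.3,255)),tri((319.7,119.2),(436.8,242.5)))
for p in [(.07,.033),(.07,-.033),(0,.033),(0,-.033),(-.07,0.033),(-.07,-.033)]:
    X=binpt(c,y,p);print(p,X.round(4),np.linalg.norm(X).round(3))
E
```

```text
bin [ 0.5193 -0.2686] yaw 0.176 len 0.2242 0.1515 yaw from y 0.186
(array([ 0.39463855, -0.21207267,  0.04757005]), np.float64(0.0860911622323215)) (array([ 0.42290361, -0.36457604,  0.03929519]), np.float64(0.41021762665337747))
(0.07, 0.033) [ 0.5825 -0.2238] 0.624
(0.07, -0.033) [ 0.594  -0.2888] 0.661
(0, 0.033) [ 0.5136 -0.2361] 0.565
(0, -0.033) [ 0.5251 -0.301 ] 0.605
(-0.07, 0.033) [ 0.4446 -0.2483] 0.509
(-0.07, -0.033) [ 0.4562 -0.3133] 0.553
```

```bash
python3 - <<'E'
from h import *
goto([.5825,-.2238,.15],.18)
E
```

```text
t 9.55 tcp [0.463  0.2836 0.2095] grip 11.9 F [ 0.4 -0.7 -1.2]
shift 240.6 58.6 -462.5 jaw yaw now 1.322 tiltR[2]=[ 0.001 -1.     0.002] q6 -0.80 twist 1.142
```

```bash
python3 -m crank '[[20,0,-39,0.1,5],[40,0,-77,0.2,5],[60,0,-115,0.3,5],[80,0,-154,0.4,5],[100,0,-193,0.5,5],[120,0,-231,0.6,5],[140,0,-270,0.7,5],[160,0,-308,0.8,5],[180,0,-347,0.9,5],[200,0,-385,1.0,5],[220,20,-424,1.1,5],[241,40,-462,1.14,5],[241,58,-462,1.14,5],[241,58,-462,1.14,5],[241,58,-462,1.14,5]]'; python3 - <<'E'
from h import *
goto([.5825,-.2238,.06],.18)
im=crop("top",310,115,140,150,4,"tb2.png");im=crop("side",170,60,160,120,5,"sb2.png")
E
```

```text
t: 11.05
ee_pos: [0.5819, -0.2227, 0.1491]
orientation: [-1.289, 1.077, -1.07]
wrist_force: [-0.1, -0.4, -1.4]
grip_width: 0.135
t 11.05 tcp [ 0.5819 -0.2227  0.1491] grip 11.9 F [-0.1 -0.4 -1.4]
shift 1.5 89.1 0.5 jaw yaw now 0.182 tiltR[2]=[-0.004 -1.    -0.001] q6 -0.57 twist 0.002
```

View pics/tb2.png

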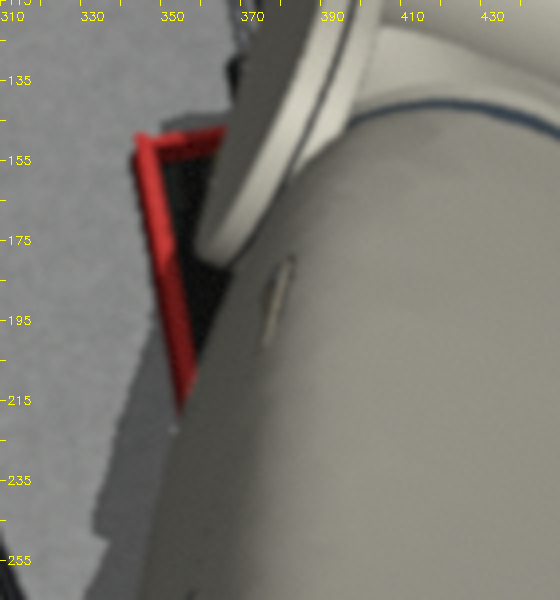

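View pics/sb2.png

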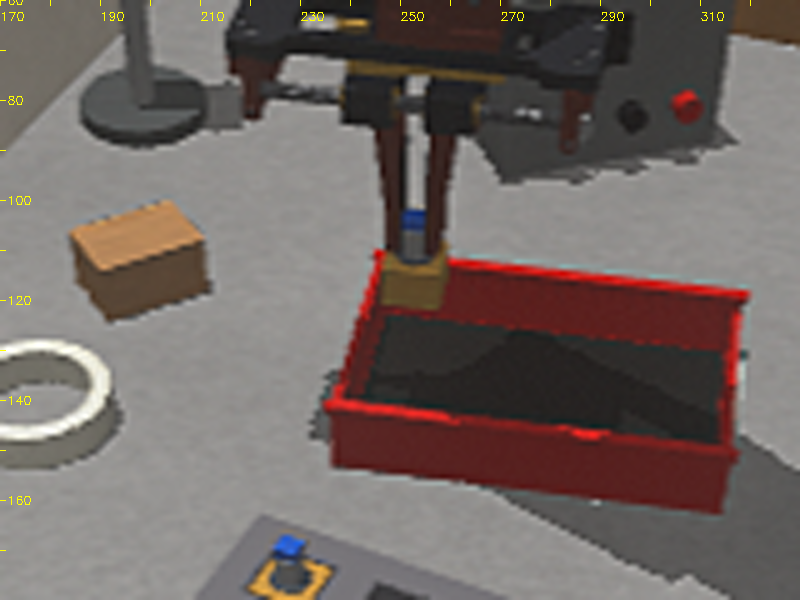

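The bin hasn't moved, with its corner still at (344,149). The held cartridge hangs over the bin's far left part. I'll lower it.

```bash
python3 -m crank '[[1,40,0,0,5],[1,70,0,0,5],[1,80,0,0,5],[1,86,0,0,5],[1,89,0,0,5],[1,89,0,0,5],[1,89,0,0,5]]'
```

```text
t: 11.85
ee_pos: [0.5842, -0.2236, 0.0632]
orientation: [-1.287, 1.071, -1.074]
wrist_force: [-0.1, -0.4, -1.0]
grip_width: 0.131
```

```bash
python3 -m crank '[[0,3,0,0,5],[0,5,0,0,5],[0,5,0,0,5],[0,5,0,0,5]]'
```

```text
t: 12.25
ee_pos: [0.5842, -0.2236, 0.0582]
orientation: [-1.287, 1.071, -1.074]
wrist_force: [-0.1, -0.2, -2.1]
grip_width: 0.134
```

```bash
python3 -m crank '[[0,1.5,0,0,5],[0,1.5,0,0,5],[0,1.5,0,0,5]]'; python3 -m crank '[[0,0,0,0,24],[0,0,0,0,24],[0,0,0,0,24],[0,-30,0,0,24],[0,-70,0,0,24],[0,-110,0,0,24],[0,-110,0,0,24]]';  python3 - <<'E'
from h import *
goto([.5929,.0011,.14],-.09)
im=crop("side",170,60,160,120,5,"sb3.png")
E
```

```text
t: 12.55
ee_pos: [0.5842, -0.2237, 0.0574]
orientation: [-1.287, 1.071, -1.074]
wrist_force: [-2.1, 1.7, 6.4]
grip_width: 0.132
t: 13.25
ee_pos: [0.5872, -0.2252, 0.1731]
orientation: [-1.284, 1.063, -1.081]
wrist_force: [-0.3, 0.3, -0.1]
grip_width: 0.277
t 13.25 tcp [ 0.5872 -0.2252  0.1731] grip 24.4 F [-0.3  0.3 -0.1]
shift -221.6 32.6 46.5 jaw yaw now 0.183 tiltR[2]=[ 0.004 -1.     0.011] q6 -0.57 twist 0.273
```

View pics/sb3.png

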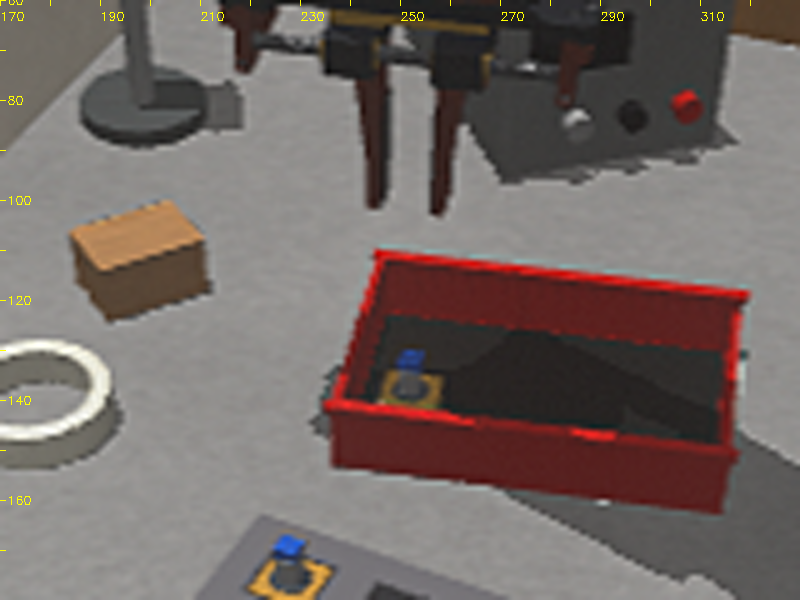

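cart0 stands upright on the mat, with its cap at (250,131). Next is the first tray cartridge, in the +x,+y pocket.

```bash
python3 -m crank '[[-50,0,10,0.1,40],[-100,0,20,0.2,40],[-150,0,31,0.27,40],[-200,10,42,0.27,40],[-221,33,46,0.27,40],[-221,33,46,0.27,40],[-221,33,46,0.27,40]]'; python3 - <<'E'
from h import *
goto([.5927,.0011,.0585],-.09)
E
```

```text
t: 14.0
ee_pos: [0.5899, 0.0013, 0.1358]
orientation: [-1.165, 1.267, -1.275]
wrist_force: [-0.6, -0.0, 0.6]
grip_width: 0.458
t 14.0 tcp [0.5899 0.0013 0.1358] grip 40.2 F [-0.6 -0.   0.6]
shift -0.1 77.3 2.4 jaw yaw now -0.085 tiltR[2]=[ 0.001 -1.     0.005] q6 0.07 twist 0.005
```

```bash
python3 -m crank '[[0,40,2.4,0,40],[0,70,2.4,0,40],[0,77,2.4,0,40],[0,77,2.4,0,40],[0,77,2.4,0,5],[0,77,2.4,0,5],[0,77,2.4,0,5],[0,77,2.4,0,5],[0,77,2.4,0,5],[0,77,2.4,0,5]]'; python3 - <<'E'
from h import *
goto([.5927,.0011,.0585],-.09)
E
```

```text
t: 15.0
ee_pos: [0.5931, 0.0011, 0.0596]
orientation: [-1.164, 1.266, -1.275]
wrist_force: [-1.9, -1.0, 6.1]
grip_width: 0.13
t 15.0 tcp [0.5931 0.0011 0.0596] grip 11.5 F [-1.9 -1.   6.1]
shift -0.0 1.1 -0.4 jaw yaw now -0.085 tiltR[2]=[ 0.001 -1.     0.006] q6 0.07 twist 0.005
```

```bash
python3 -m crank '[[0,-12,0,0,5],[0,-30,0,0,5],[0,-60,0,0,5],[0,-100,0,0,5],[0,-110,0,0,5],[0,-110,0,0,5]]'; python3 - <<'E'
from h import *
goto([.594,-.2888,.15],.18)
im=crop("top",310,115,140,150,4,"tb4.png");cv2.imwrite("pics/s6.png",cv2.resize(eyes.capture("side"),None,fx=1.5,fy=1.5))
E
```

```text
t: 15.6
ee_pos: [0.5935, 0.0012, 0.1717]
orientation: [-1.161, 1.263, -1.277]
wrist_force: [1.1, -0.0, -1.8]
grip_width: 0.131
t 15.6 tcp [0.5935 0.0012 0.1717] grip 11.5 F [ 1.1 -0.  -1.8]
shift 288.9 22.1 24.8 jaw yaw now -0.085 tiltR[2]=[ 0.   -1.    0.01] q6 0.07 twist -0.265
```

View pics/tb4.png

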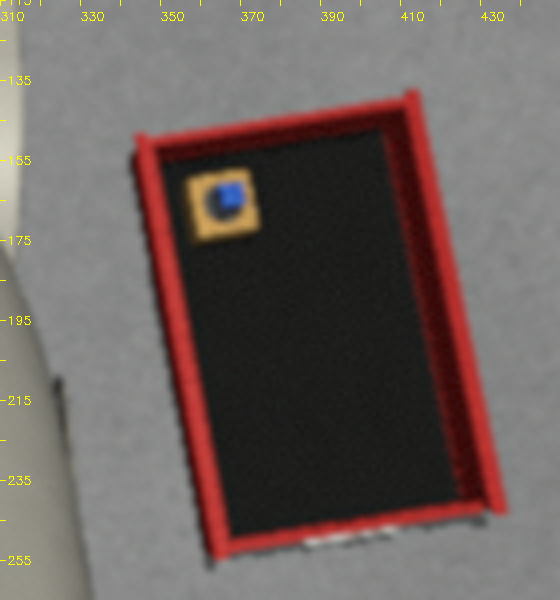

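View pics/s6.png

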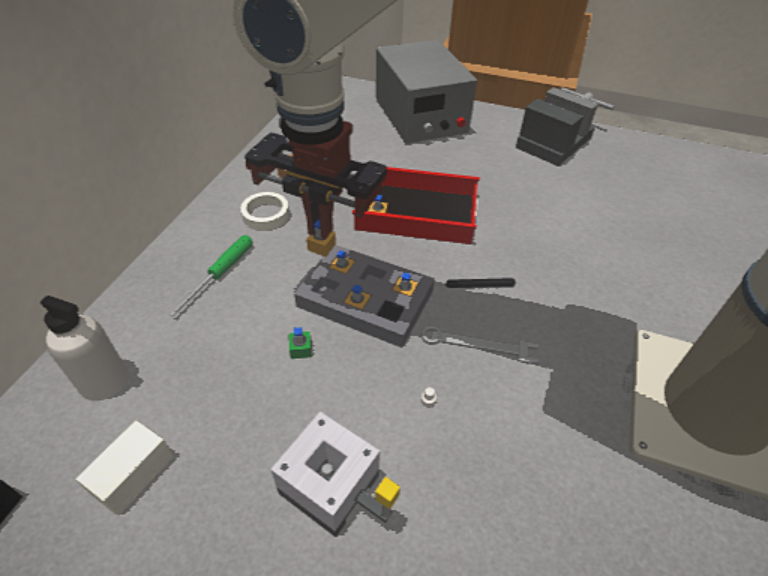

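The bin is in the same place with cart0 inside at (363,167), and the second cartridge is held. I'll carry it to the spot at bin (70,-33).

```bash
python3 -m crank '[[48,0,4,-0.05,5],[96,0,8,-0.1,5],[144,0,12,-0.15,5],[192,0,16,-0.2,5],[240,0,21,-0.26,5],[289,10,25,-0.265,5],[289,22,25,-0.265,5],[289,22,25,-0.265,5],[289,22,25,-0.265,5]]'; python3 - <<'E'
from h import *
goto([.594,-.2888,.058],.18)
im=crop("side",170,60,160,120,5,"sb5.png")
E
```

```text
t: 16.6
ee_pos: [0.5911, -0.2875, 0.1452]
orientation: [-1.287, 1.074, -1.075]
wrist_force: [-0.0, -0.1, -1.8]
grip_width: 0.137
t 16.6 tcp [ 0.5911 -0.2875  0.1452] grip 12.0 F [-0.  -0.1 -1.8]
shift 1.9 87.2 2.5 jaw yaw now 0.181 tiltR[2]=[-0.001 -1.     0.002] q6 -0.65 twist 0.001
```

View pics/sb5.png

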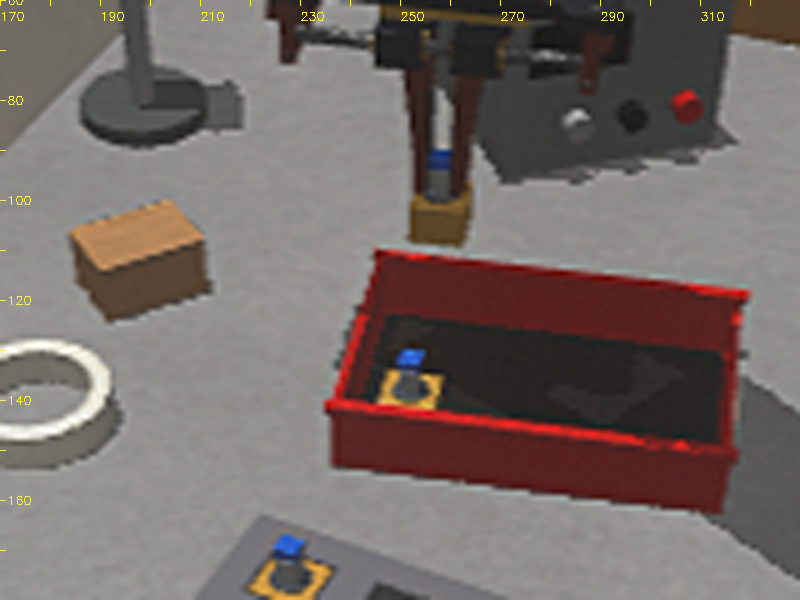

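```bash
python3 -m crank '[[2,40,2,0,5],[2,70,2,0,5],[2,80,2,0,5],[2,85,2,0,5],[2,88,2,0,5],[2,90,2,0,5],[2,90,2,0,5],[2,90,2,0,5]]'
```

```text
t: 17.45
ee_pos: [0.5948, -0.2892, 0.057]
orientation: [-1.287, 1.071, -1.077]
wrist_force: [-0.3, 1.0, -2.0]
grip_width: 0.128
```

```bash
python3 -m crank '[[0,1.5,0,0,5],[0,1.5,0,0,5],[0,1.5,0,0,24],[0,1.5,0,0,24],[0,1.5,0,0,24],[0,-30,0,0,24],[0,-70,0,0,24],[0,-110,0,0,24],[0,-110,0,0,24]]';  python3 - <<'E'
from h import *
goto([.5871,-.0565,.14],-.09)
im=crop("side",170,60,160,120,5,"sb6.png")
E
```

```text
t: 18.35
ee_pos: [0.5975, -0.2908, 0.1731]
orientation: [-1.285, 1.063, -1.085]
wrist_force: [0.5, -0.6, 0.7]
grip_width: 0.272
t 18.35 tcp [ 0.5975 -0.2908  0.1731] grip 23.9 F [ 0.5 -0.6  0.7]
shift -232.6 31.7 31.6 jaw yaw now 0.181 tiltR[2]=[ 0.007 -1.     0.012] q6 -0.65 twist 0.271
```

View pics/sb6.png

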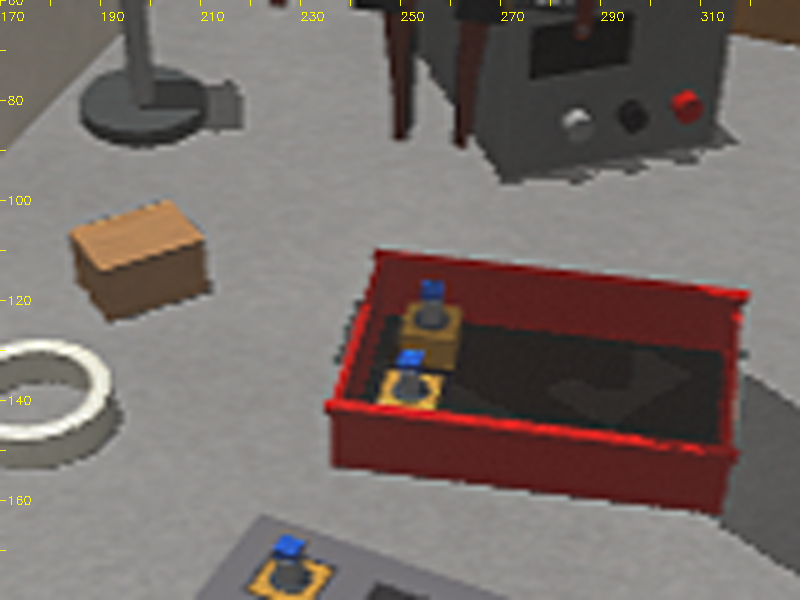

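Two cartridges now stand in the bin, with caps at (254,117) and (250,131). Next is the tray's +x,-y cartridge.

```bash
python3 -m crank '[[-48,0,6,0.07,40],[-96,0,12,0.14,40],[-144,0,18,0.21,40],[-192,10,24,0.27,40],[-232,32,33,0.27,40],[-232,32,33,0.27,40],[-232,32,33,0.27,40]]'; python3 - <<'E'
from h import *
goto([.5875,-.0565,.0585],-.09)
E
```

```text
t: 19.1
ee_pos: [0.5861, -0.0552, 0.1358]
orientation: [-1.164, 1.266, -1.278]
wrist_force: [0.0, -0.6, 0.1]
grip_width: 0.454
t 19.1 tcp [ 0.5861 -0.0552  0.1358] grip 39.9 F [ 0.  -0.6  0.1]
shift 1.0 77.3 1.0 jaw yaw now -0.086 tiltR[2]=[ 0.003 -1.     0.007] q6 -0.02 twist 0.004
```

```bash
python3 -m crank '[[1,40,1,0,40],[1,70,1,0,40],[1,77,1,0,40],[1,77,1,0,40],[1,77,1,0,5],[1,77,1,0,5],[1,77,1,0,5],[1,77,1,0,5],[1,77,1,0,5],[1,77,1,0,5]]'; python3 -m crank '[[0,-12,0,0,5],[0,-30,0,0,5],[0,-60,0,0,5],[0,-100,0,0,5],[0,-110,0,0,5],[0,-110,0,0,5]]'; python3 - <<'E'
from h import *
goto([.5136,-.2361,.15],.18)
im=crop("top",310,115,140,150,4,"tb7.png");cv2.imwrite("pics/s7.png",cv2.resize(eyes.capture("side"),None,fx=1.5,fy=1.5))
E
```

```text
t: 20.1
ee_pos: [0.588, -0.0565, 0.0596]
orientation: [-1.164, 1.265, -1.278]
wrist_force: [-1.6, 0.3, 6.1]
grip_width: 0.134
t: 20.7
ee_pos: [0.5882, -0.0562, 0.1717]
orientation: [-1.161, 1.262, -1.28]
wrist_force: [-0.2, -0.9, -2.6]
grip_width: 0.135
t 20.7 tcp [ 0.5882 -0.0562  0.1717] grip 11.9 F [-0.2 -0.9 -2.6]
shift 185.6 21.5 -59.1 jaw yaw now -0.086 tiltR[2]=[ 0.003 -1.     0.012] q6 -0.03 twist -0.266
```

View pics/tb7.png

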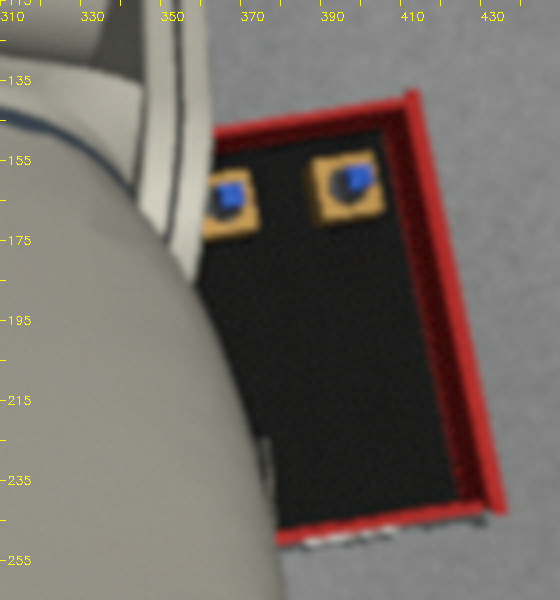

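View pics/s7.png

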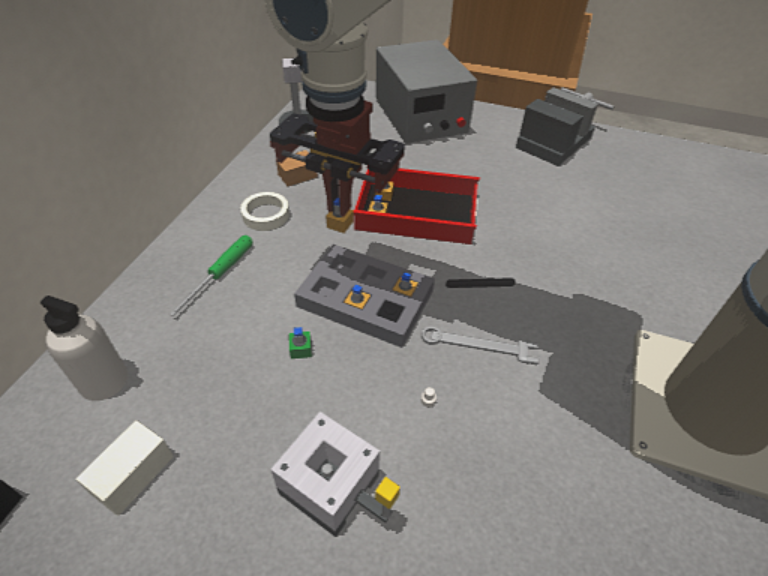

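The bin is still in place with two cartridges inside, and the third is held. I'll take it to bin (0,33).

```bash
python3 -m crank '[[46,0,-15,-0.07,5],[92,0,-30,-0.14,5],[139,0,-45,-0.21,5],[185,10,-59,-0.266,5],[185,21,-59,-0.266,5],[185,21,-59,-0.266,5],[185,21,-59,-0.266,5]]'; python3 - <<'E'
from h import *
goto([.5136,-.2361,.056],.18)
im=crop("side",170,60,160,120,5,"sb8.png")
E
```

```text
t: 21.5
ee_pos: [0.5113, -0.2342, 0.1465]
orientation: [-1.288, 1.072, -1.079]
wrist_force: [0.5, 0.4, -1.1]
grip_width: 0.128
t 21.5 tcp [ 0.5113 -0.2342  0.1465] grip 11.2 F [ 0.5  0.4 -1.1]
shift 2.0 90.6 1.6 jaw yaw now 0.180 tiltR[2]=[ 0.002 -1.     0.004] q6 -0.63 twist -0.000
```

View pics/sb8.png

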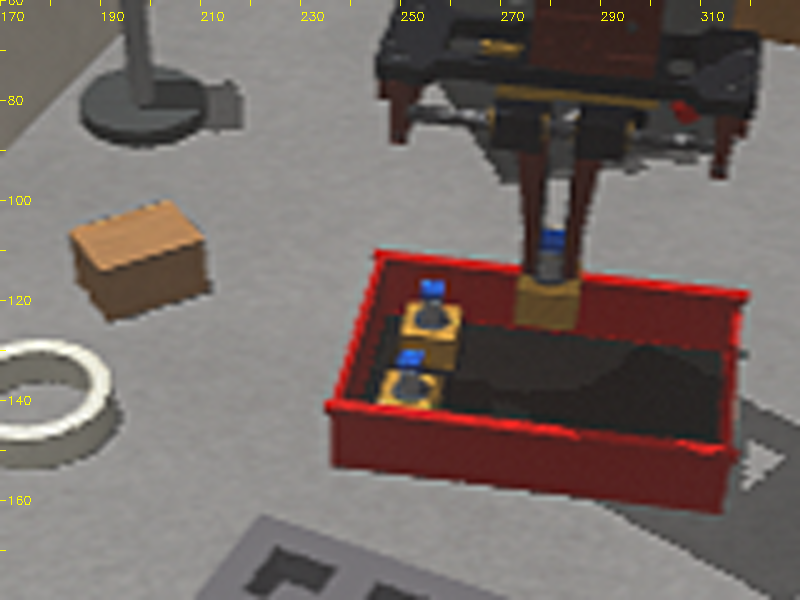

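The cartridge hangs over the bin's middle with the bin unmoved. I'll lower it and release.

```bash
python3 -m crank '[[2,40,2,0,5],[2,70,2,0,5],[2,80,2,0,5],[2,86,2,0,5],[2,89,2,0,5],[2,91,2,0,5],[2,91,2,0,5],[2,91,2,0,5]]'; python3 -m crank '[[0,0,0,0,24],[0,0,0,0,24],[0,0,0,0,24],[0,-30,0,0,24],[0,-70,0,0,24],[0,-110,0,0,24],[0,-110,0,0,24]]';  python3 - <<'E'
from h import *
goto([.5345,.0063,.14],-.09)
im=crop("side",170,60,160,120,5,"sb9.png")
E
```

```text
t: 22.35
ee_pos: [0.5151, -0.2362, 0.057]
orientation: [-1.287, 1.069, -1.08]
wrist_force: [0.4, -0.5, -1.8]
grip_width: 0.133
t: 23.05
ee_pos: [0.5174, -0.2373, 0.1723]
orientation: [-1.285, 1.061, -1.088]
wrist_force: [-0.3, -0.6, 1.0]
grip_width: 0.28
t 23.05 tcp [ 0.5174 -0.2373  0.1723] grip 24.6 F [-0.3 -0.6  1. ]
shift -236.8 30.8 60.2 jaw yaw now 0.181 tiltR[2]=[ 0.01  -1.     0.013] q6 -0.63 twist 0.271
```

View pics/sb9.png

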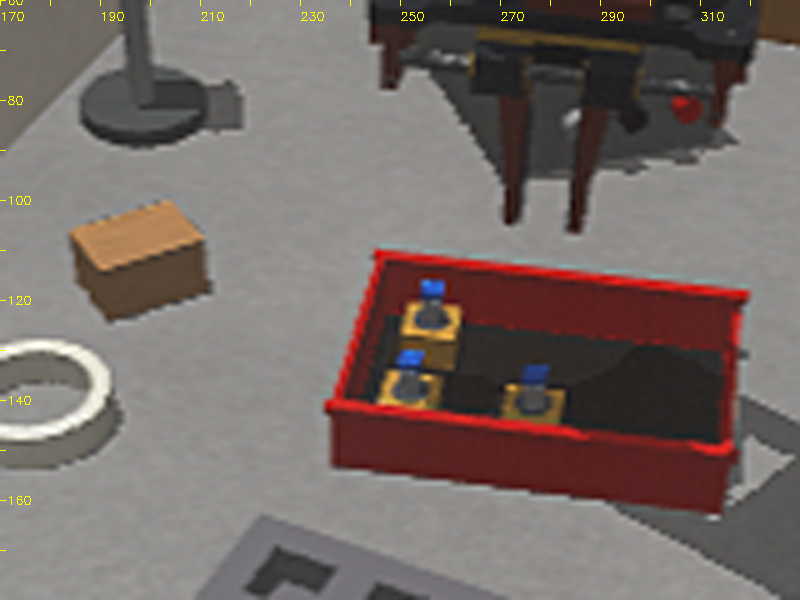

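Three now stand in the bin, the new one with its cap at (275,135). Next is the tray's middle +y cartridge.

```bash
python3 -m crank '[[-47,0,12,0.07,40],[-95,0,24,0.14,40],[-142,0,36,0.21,40],[-190,10,48,0.27,40],[-237,31,62,0.27,40],[-237,31,62,0.27,40],[-237,31,62,0.27,40]]'; python3 - <<'E'
from h import *
goto([.5347,.0063,.0585],-.09)
E
```

```text
t: 23.8
ee_pos: [0.5338, 0.0086, 0.1361]
orientation: [-1.165, 1.263, -1.281]
wrist_force: [-0.9, -0.7, -0.2]
grip_width: 0.454
t 23.8 tcp [0.5338 0.0086 0.1361] grip 39.9 F [-0.9 -0.7 -0.2]
shift 1.8 77.6 0.4 jaw yaw now -0.086 tiltR[2]=[ 0.005 -1.     0.009] q6 0.09 twist 0.004
```

```bash
python3 -m crank '[[2,40,1,0,40],[2,70,1,0,40],[2,77,1,0,40],[2,77,1,0,40],[2,77,1,0,5],[2,77,1,0,5],[2,77,1,0,5],[2,77,1,0,5],[2,77,1,0,5],[2,77,1,0,5]]'; python3 -m crank '[[0,-12,0,0,5],[0,-30,0,0,5],[0,-60,0,0,5],[0,-100,0,0,5],[0,-110,0,0,5],[0,-110,0,0,5]]'; python3 - <<'E'
from h import *
goto([.5251,-.301,.15],.18)
im=crop("top",310,115,140,150,4,"tb10.png");cv2.imwrite("pics/s10.png",cv2.resize(eyes.capture("side"),None,fx=1.5,fy=1.5))
E
```

```text
t: 24.8
ee_pos: [0.5357, 0.0061, 0.0598]
orientation: [-1.164, 1.262, -1.281]
wrist_force: [-0.3, -0.6, 7.2]
grip_width: 0.135
t: 25.4
ee_pos: [0.5356, 0.0068, 0.1717]
orientation: [-1.161, 1.259, -1.283]
wrist_force: [0.2, 0.5, -1.6]
grip_width: 0.133
t 25.4 tcp [0.5356 0.0068 0.1717] grip 11.7 F [ 0.2  0.5 -1.6]
shift 307.5 23.4 15.6 jaw yaw now -0.086 tiltR[2]=[ 0.005 -1.     0.014] q6 0.08 twist -0.266
```

View pics/tb10.png

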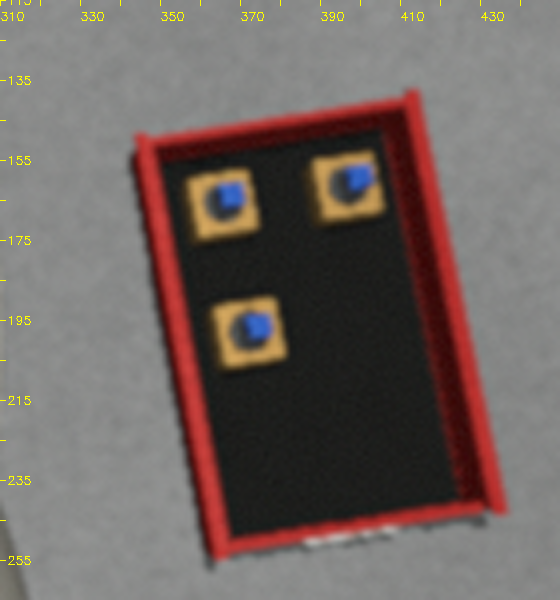

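View pics/s10.png

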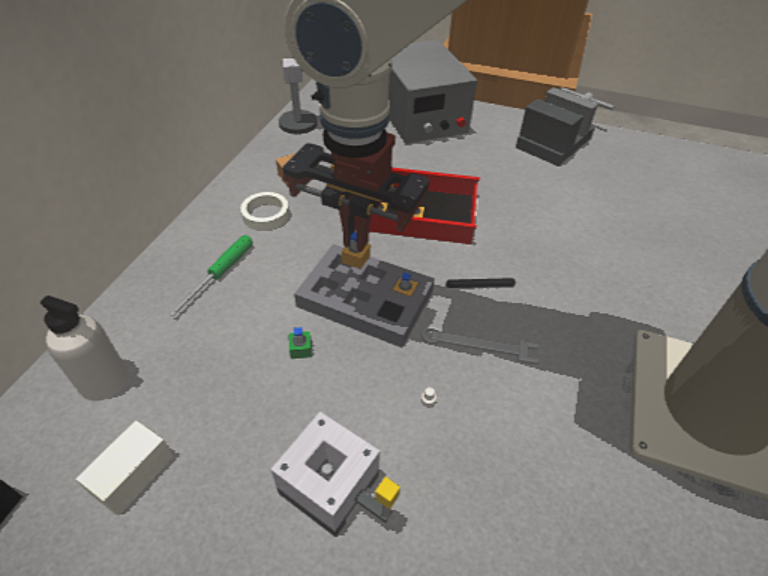

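The fourth cartridge is held and the bin hasn't moved, with three evenly spaced inside. I'll take this one to bin (0,-33).

```bash
python3 -m crank '[[48,0,3,-0.05,5],[96,0,6,-0.1,5],[144,0,9,-0.15,5],[192,0,12,-0.2,5],[240,0,14,-0.26,5],[288,8,16,-0.266,5],[308,22,16,-0.266,5],[308,22,16,-0.266,5],[308,22,16,-0.266,5]]'; python3 - <<'E'
from h import *
goto([.5251,-.301,.056],.18)
im=crop("side",170,60,160,120,5,"sb11.png")
E
```

```text
t: 26.4
ee_pos: [0.5221, -0.3009, 0.1466]
orientation: [-1.288, 1.072, -1.081]
wrist_force: [1.0, 0.7, -2.3]
grip_width: 0.135
t 26.4 tcp [ 0.5221 -0.3009  0.1466] grip 11.8 F [ 1.   0.7 -2.3]
shift 0.2 90.6 2.5 jaw yaw now 0.179 tiltR[2]=[ 0.004 -1.     0.004] q6 -0.72 twist -0.001
```

View pics/sb11.png

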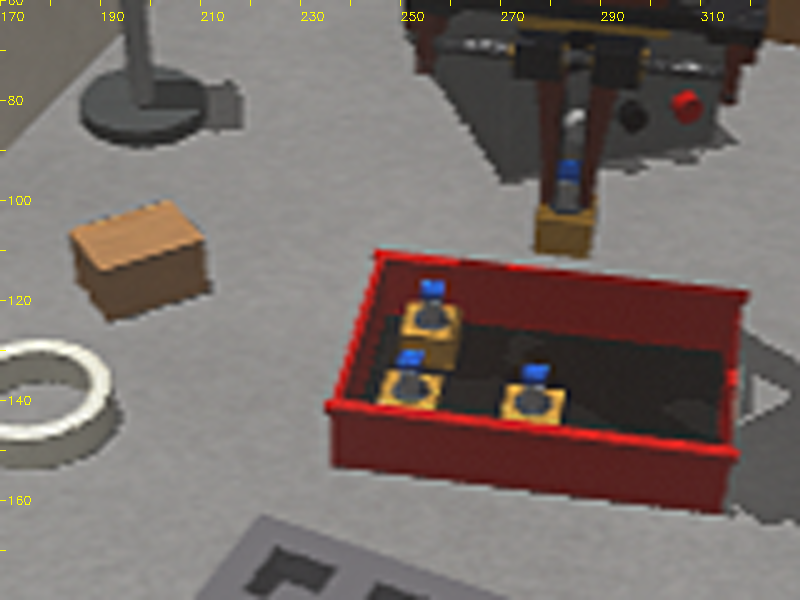

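```bash
python3 -m crank '[[0,40,1,0,5],[0,70,1,0,5],[0,80,1,0,5],[0,86,1,0,5],[0,89,1,0,5],[0,91,1,0,5],[0,91,1,0,5],[0,91,1,0,5]]'; python3 -m crank '[[0,0,0,0,24],[0,0,0,0,24],[0,0,0,0,24],[0,-30,0,0,24],[0,-70,0,0,24],[0,-110,0,0,24],[0,-110,0,0,24]]';  python3 - <<'E'
from h import *
goto([.4717,-.0463,.14],-.09)
im=crop("side",170,60,160,120,5,"sb12.png")
E
```

```text
t: 27.25
ee_pos: [0.5247, -0.301, 0.0573]
orientation: [-1.288, 1.068, -1.083]
wrist_force: [-0.4, -0.6, -1.5]
grip_width: 0.131
t: 27.95
ee_pos: [0.5269, -0.3022, 0.1729]
orientation: [-1.286, 1.06, -1.091]
wrist_force: [1.5, -0.3, 0.5]
grip_width: 0.276
t 27.95 tcp [ 0.5269 -0.3022  0.1729] grip 24.2 F [ 1.5 -0.3  0.5]
shift -262.0 29.6 -8.9 jaw yaw now 0.180 tiltR[2]=[ 0.012 -1.     0.014] q6 -0.72 twist 0.270
```

View pics/sb12.png

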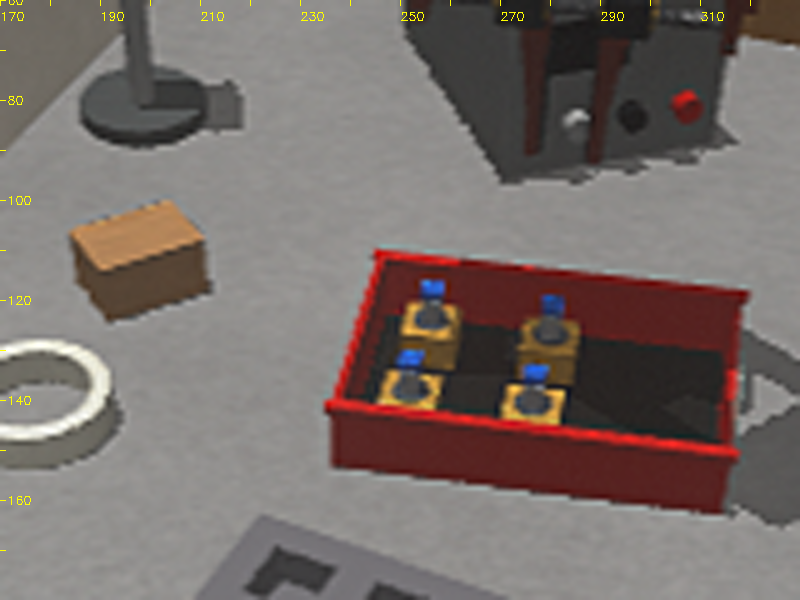

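Four are standing in the bin. The last one is the tray's -x,-y cartridge.

```bash
python3 -m crank '[[-50,0,-2,0.06,40],[-100,0,-4,0.12,40],[-150,0,-6,0.18,40],[-200,0,-8,0.24,40],[-250,10,-9,0.27,40],[-262,30,-8,0.27,40],[-262,30,-8,0.27,40],[-262,30,-8,0.27,40]]'; python3 - <<'E'
from h import *
goto([.4717,-.0463,.0585],-.09)
E
```

```text
t: 28.8
ee_pos: [0.4708, -0.0455, 0.1371]
orientation: [-1.163, 1.263, -1.285]
wrist_force: [1.3, 0.3, -0.3]
grip_width: 0.453
t 28.8 tcp [ 0.4708 -0.0455  0.1371] grip 39.7 F [ 1.3  0.3 -0.3]
shift 0.2 78.6 0.1 jaw yaw now -0.089 tiltR[2]=[ 0.007 -1.     0.011] q6 -0.02 twist 0.001
```

```bash
python3 -m crank '[[0,40,1,0,40],[0,70,1,0,40],[0,78,1,0,40],[0,78,1,0,40],[0,78,1,0,5],[0,78,1,0,5],[0,78,1,0,5],[0,78,1,0,5],[0,78,1,0,5],[0,78,1,0,5]]'; python3 -m crank '[[0,-12,0,0,5],[0,-30,0,0,5],[0,-60,0,0,5],[0,-100,0,0,5],[0,-110,0,0,5],[0,-110,0,0,5]]'; python3 - <<'E'
from h import *
goto([.450,-.281,.15],.18)
im=crop("top",310,115,140,150,4,"tb13.png");cv2.imwrite("pics/s13.png",cv2.resize(eyes.capture("side"),None,fx=1.5,fy=1.5))
E
```

```text
t: 29.8
ee_pos: [0.473, -0.0462, 0.0597]
orientation: [-1.163, 1.262, -1.286]
wrist_force: [-1.6, -0.5, 7.5]
grip_width: 0.131
t: 30.4
ee_pos: [0.4728, -0.0453, 0.1715]
orientation: [-1.16, 1.259, -1.288]
wrist_force: [0.0, 0.2, -2.0]
grip_width: 0.138
t 30.4 tcp [ 0.4728 -0.0453  0.1715] grip 12.1 F [ 0.   0.2 -2. ]
shift 236.6 23.1 -2.2 jaw yaw now -0.089 tiltR[2]=[ 0.007 -1.     0.016] q6 -0.02 twist -0.269
```

View pics/tb13.png

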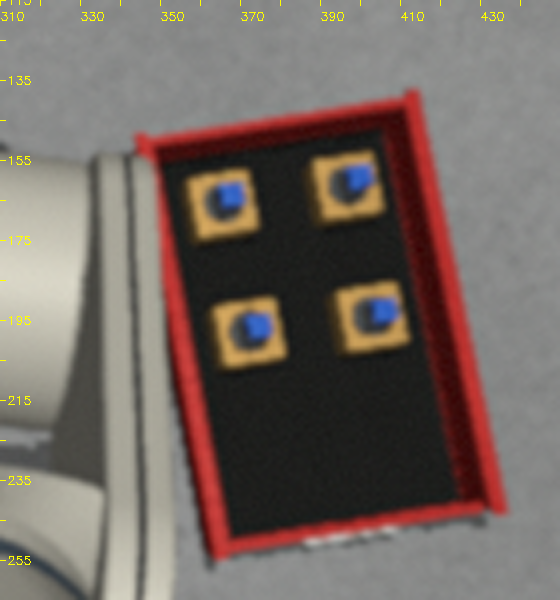

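View pics/s13.png

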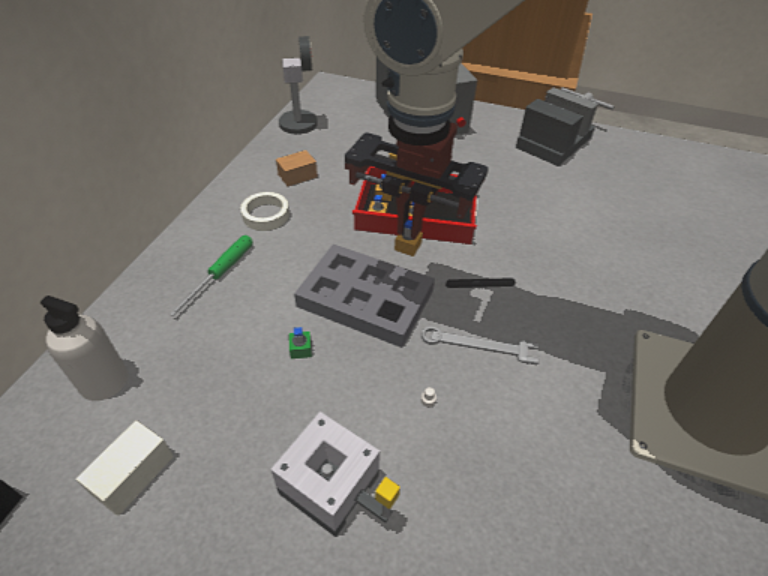

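The last one is held and the tray now has only the black plug. The bin's free third is toward -x, so I'll aim for bin (-70,0).

```bash
python3 -m crank '[[47,0,0,-0.07,5],[94,0,-1,-0.14,5],[142,0,-2,-0.21,5],[189,0,-2,-0.269,5],[237,12,-2,-0.269,5],[237,22,-2,-0.269,5],[237,22,-2,-0.269,5],[237,22,-2,-0.269,5]]'; python3 - <<'E'
from h import *
goto([.450,-.281,.056],.18)
im=crop("side",170,60,160,120,5,"sb14.png")
E
```

```text
t: 31.3
ee_pos: [0.4472, -0.2799, 0.1471]
orientation: [-1.289, 1.068, -1.083]
wrist_force: [0.2, -0.5, -1.7]
grip_width: 0.133
t 31.3 tcp [ 0.4472 -0.2799  0.1471] grip 11.7 F [ 0.2 -0.5 -1.7]
shift 1.0 91.2 2.0 jaw yaw now 0.180 tiltR[2]=[ 0.007 -1.     0.006] q6 -0.76 twist 0.000
```

View pics/sb14.png

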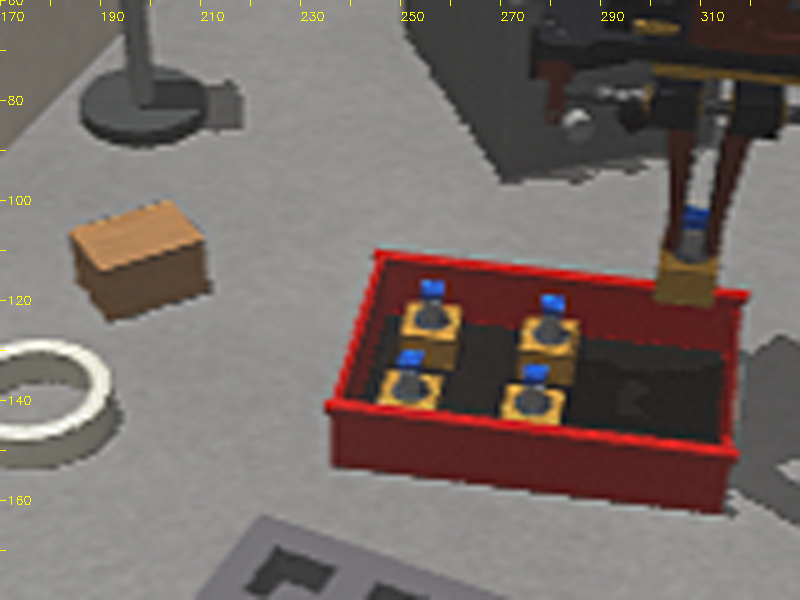

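```bash
python3 -m crank '[[1,40,2,0,5],[1,70,2,0,5],[1,80,2,0,5],[1,86,2,0,5],[1,89,2,0,5],[1,91,2,0,5],[1,91,2,0,5],[1,91,2,0,5]]'; python3 -m crank '[[0,0,0,0,24],[0,0,0,0,24],[0,0,0,0,24],[0,-30,0,0,24],[0,-70,0,0,24],[0,-110,0,0,24],[0,-110,0,0,24]]';  python3 - <<'E'
from h import *
goto([.3825,.3045,.17],1.324)
im=crop("side",170,60,160,120,5,"sb15.png")
im=crop("side",170,260,110,100,6,"sn15.png")
E
```

```text
t: 32.15
ee_pos: [0.4512, -0.2813, 0.0576]
orientation: [-1.289, 1.064, -1.085]
wrist_force: [0.3, -1.0, -2.1]
grip_width: 0.13
t: 32.85
ee_pos: [0.4527, -0.2823, 0.1726]
orientation: [-1.287, 1.057, -1.092]
wrist_force: [-0.4, -0.8, 0.5]
grip_width: 0.275
t 32.85 tcp [ 0.4527 -0.2823  0.1726] grip 24.1 F [-0.4 -0.8  0.5]
shift -589.8 -5.7 36.6 jaw yaw now 0.181 tiltR[2]=[ 0.015 -1.     0.015] q6 -0.76 twist -1.143
```

View pics/sb15.png

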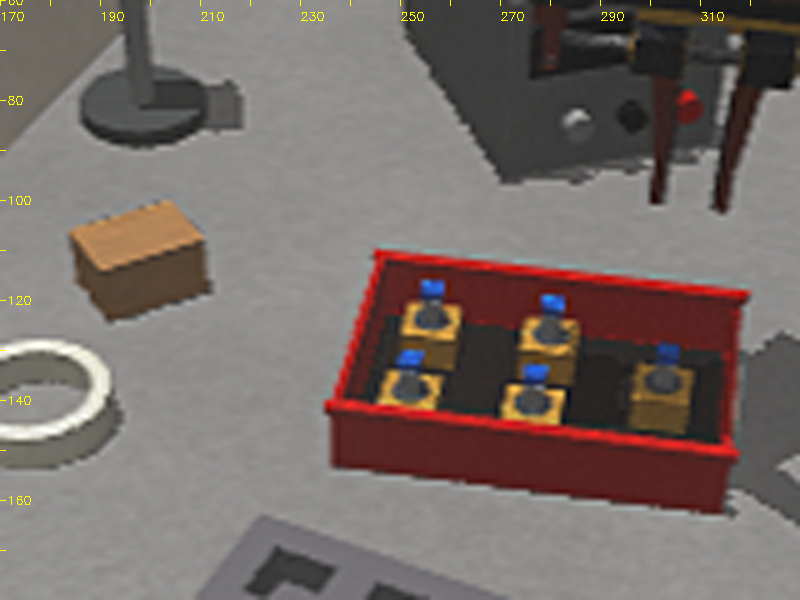

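View pics/sn15.png

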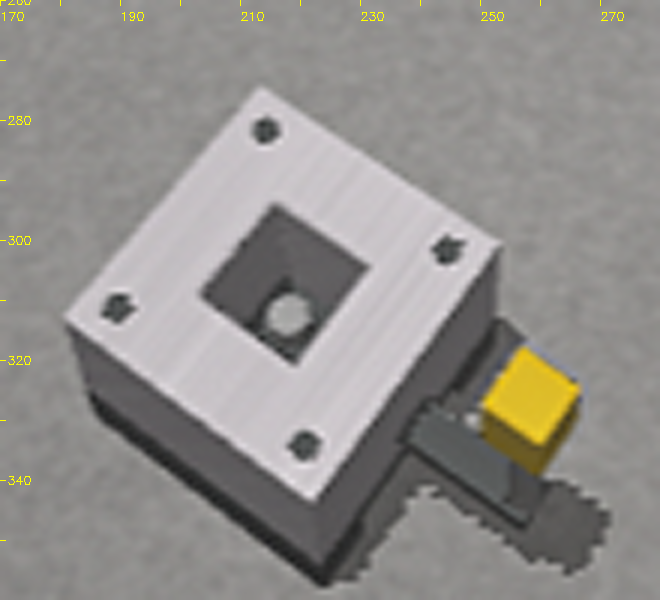

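All five stand separately in the bin: caps at (254,117), (278,120), (250,131), (275,135) and (301,130). The knockout is still up, with the yellow grip top at (258,326). I'll go and push it down.

```bash
python3 -m crank '[[-45,-10,3,-0.1,45],[-90,-10,6,-0.2,45],[-135,-10,8,-0.3,45],[-180,-10,11,-0.4,45],[-225,-10,14,-0.5,45],[-270,-10,17,-0.6,45],[-315,-10,20,-0.7,45],[-360,-10,22,-0.8,45],[-405,-8,25,-0.9,45],[-450,-6,28,-1.0,45],[-495,-6,31,-1.1,45],[-540,-6,34,-1.14,45],[-590,-6,36.6,-1.14,45],[-590,-6,36.6,-1.14,45],[-590,-6,36.6,-1.14,45],[-590,-6,36.6,-1.14,45]]'; python3 - <<'E'
from h import *
goto([.3825,.3045,.103],1.324)
E
```

```text
t: 34.55
ee_pos: [0.3793, 0.3048, 0.1675]
orientation: [-1.571, 0.188, -0.205]
wrist_force: [0.5, -0.4, -0.2]
grip_width: 0.515
t 34.55 tcp [0.3793 0.3048 0.1675] grip 45.2 F [ 0.5 -0.4 -0.2]
shift 2.4 64.5 1.0 jaw yaw now 1.321 tiltR[2]=[ 0.012 -1.    -0.008] q6 -0.65 twist -0.003
```

```bash
python3 -m crank '[[1.5,30,0,0,45],[1.5,55,0,0,45],[1.5,62,0,0,45],[1.5,62,0,0,45],[1.5,62,0,0,15],[1.5,62,0,0,15],[1.5,62,0,0,15],[1.5,62,0,0,15],[1.5,62,0,0,15]]';python3 -m crank '[[0,6,0,0,15],[0,12,0,0,15],[0,18,0,0,15],[0,24,0,0,15],[0,28,0,0,15],[0,30,0,0,15],[0,31,0,0,15],[0,31,0,0,15]]'
```

```text
t: 35.45
ee_pos: [0.3819, 0.3045, 0.1063]
orientation: [-1.569, 0.187, -0.206]
wrist_force: [-0.7, 1.7, 4.3]
grip_width: 0.226
t: 36.25
ee_pos: [0.3826, 0.3045, 0.0772]
orientation: [-1.569, 0.186, -0.206]
wrist_force: [-9.6, -4.2, 36.0]
grip_width: 0.224
```

It reached the lower stop: 29 mm of travel and a reaction force. I'll ease off, open, rise and clear away.

```bash
python3 -m crank '[[0,0.5,0,0,15],[0,0.5,0,0,45],[0,0,0,0,45],[0,0,0,0,45],[0,-30,0,0,45],[0,-70,0,0,45],[0,-110,0,0,45],[-50,-130,0,0,45],[-100,-150,-50,0,45],[-100,-150,-100,0,45],[-100,-150,-150,0,45],[-100,-150,-180,0,45],[-100,-150,-180,0,45]]'; python3 - <<'E'
from h import *
for n in("side","top"): cv2.imwrite(f"pics/{n}16.png",cv2.resize(eyes.capture(n),None,fx=1.5,fy=1.5))
im=crop("side",170,260,110,100,6,"sn16.png")
print(tool()[0],np.abs(tool()[2]["joint_vel"]).max())
E
```

```text
t: 37.55
ee_pos: [0.2363, 0.1517, 0.2259]
orientation: [-1.571, 0.19, -0.207]
wrist_force: [0.7, -0.3, -0.4]
grip_width: 0.509
[0.24027078 0.15639728 0.22713494] 0.023675067620305145
```

View pics/side16.png

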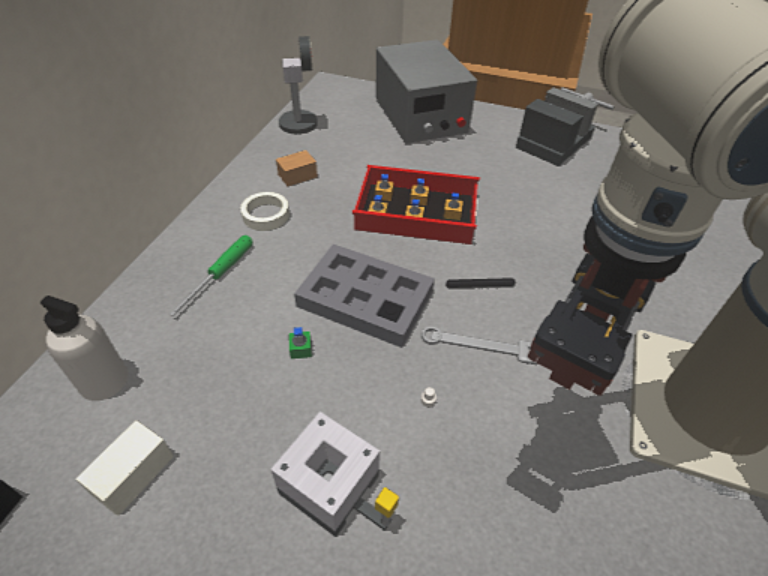

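View pics/top16.png

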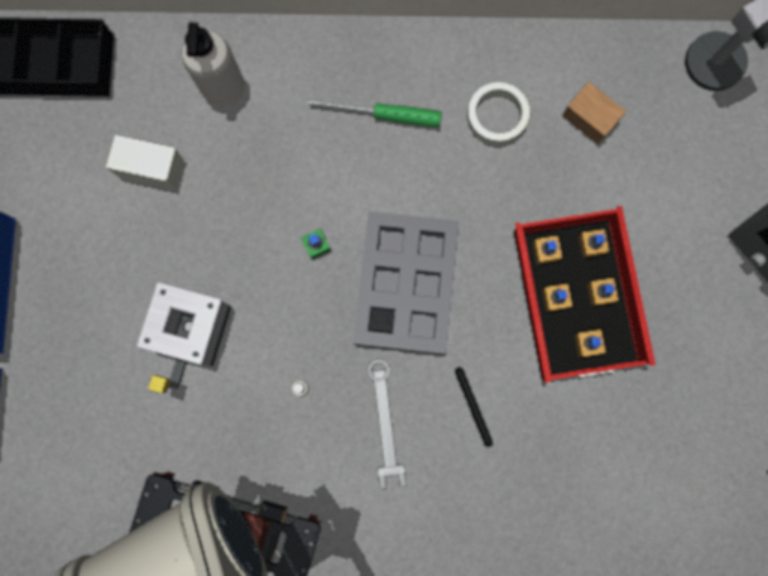

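View pics/sn16.png

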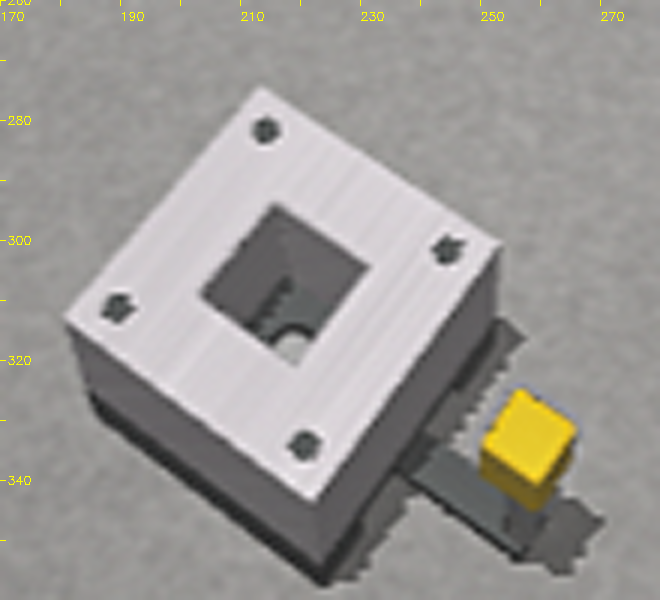

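The knockout grip is back exactly where it started, with its top at (258,333), and the plug is still in its pocket. All five cartridges stand in the bin, and the arm is clear and at rest.

```bash
python3 -m crank '[[0,0,0,0,45],[0,0,0,0,45],[0,0,0,0,45]]'; python3 -c "
from cell import ticket; print(ticket.sign_off())"
```

```text
t: 38.0
ee_pos: [0.2405, 0.157, 0.227]
orientation: [-1.568, 0.185, -0.207]
wrist_force: [0.4, 0.3, -0.1]
grip_width: 0.508
the job is handed in; nothing more can be done
None
```

The job is handed in at about 38 s of the 210 s allowed. The hand-in gives no verdict, so what follows is my own checks.

**What I did:** I lifted the knockout by its yellow grip to its upper stop and moved the stuck cartridge from the nest to the red bin. The four tray cartridges went into the bin by their spindles, and last I pushed the knockout back down to its lower stop.

**Last checks, from the final side and top views:**
- **Cartridges:** all five stand upright and apart on the bin floor, and none are left in the tray or nest.
- **Knockout:** the yellow grip is in the same image position as at the start.
- **Plug and bin:** the black plug is in its pocket, and the bin is level and was never seen to move.
- **Arm:** it is clear of everything and at rest.

**Disagreements:**
- **Heights:** the camera heights came out about 2 to 4 mm below the stated ones for the nest, spindle caps and grip, so I worked to the stated heights.
- **Bin contact:** I felt floor contact only for the first cartridge, so the others were released just above or at the floor. The side pictures show them standing.
- **Forces:** at the knockout stops the wrist force at the end of each move was 27 N (up) and 36 N (down).

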